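# Load the cartridge reader and set out the sample bottles

### The arm

A 7-joint arm with a two-finger parallel gripper is mounted at the origin on the work surface. World frame = base frame: x ahead of the robot, y to its left, z up, the work surface at z = 0. Lengths are in m, angles in rad, forces in N, time in s.
With the tool pointing down it reaches from about 0.425 to 0.925 m from the base axis. Payload 6.8 kg.
Tool frame: the origin (TCP) lies on the centre line of the jaws, within the pads' length; the fingertips stand 25 mm ahead of it and the grasp point (between the pads) lies 6 mm ahead of it; z points along the fingers, y is the line along which they close (so a half turn about z gives the same grasp; the last joint's range is limited). The gripper opens to 85 mm and grips with 20 to 120 N. Pads are 22 mm wide; open, the fingers measure 114 mm over their backs; the gripper's body (76 mm by 85 mm) begins 54 mm behind the grasp point. The pads swing forward as they close: fully open they stand 13 mm farther back than shut.
Start: joints at [-1.24, 0.477, 0.022, 1.555, -0.011, 1.109, -0.083], TCP at [0.287, 0.611, 0.256] pointing down, gripper open.
Joint ranges: [-2.96, 2.96], [-0.34, 2.1], [-1.41, 1.46], [0.24, 2.44], [-1.37, 4.51], [0.17, 1.92], [-2.96, 2.96]. Speed limits (rad/s): [2.39, 2.39, 3.14, 3.14, 3.14, 3.14, 3.14].

### API

Orientations are given as a rotation vector (axis times angle).
In Python, from bench import status, imaging, workorder gives the robot as it stands.
- The arm moves only by the tool send_rows, never from a script. Its argument "steps" is a list of rows, each an object of numbers: "dx", "dy", "dz": the shift along the tool's x, y, z in cm; "yaw": the turn about the tool's z in degrees; "gripper": the opening, from 0 (shut) to 1 (fully open). A call has 1 to 5 rows; each row is the pose to reach, as a shift and turn from the pose commanded when the call began, along the tool's axes at that moment; what a row does not reach only later rows make up. A row lasts 1/8 s, in which the tool goes at most 62.5 mm and 10.7 degrees, less where a joint would pass 70% of its speed; a pose out of reach is approached as far as the arm can. A call with a gripper value outside its range is refused whole. The fingers move at their own pace and stop on an object; "force" is the grip in N (left out, the last holds). Time passes only in rows, so rows that repeat a pose let the fingers close. It gives the time, the measured TCP pose, the force, the opening and the grip force at its end, in the units of the state.
- status.get_obs(): the state, without advancing time (a new reading comes with each control period).
- imaging.grab_frame(name): name is "side" or "top"; returns a dict with "color" (384x512x3 uint8, red, green, blue), "depth" (384x512 float32, m along the optical axis (not along the pixel's ray), 0 where there is no reading), "K" (3x3 intrinsics, pixels), "R" (3x3) and "t" (3): a world point X has camera coordinates R X + t. Camera axes: x right, y down, z forward; pixel columns grow to the right and rows downward; lengths in m; the calibration is good to about 2 mm. A picture is of the moment at which its call begins.
- workorder.hand_in(): hands the job in; it is judged then, once.
The state is a dict: "clock": time; "joints": joint angles; "qvel": joint speeds; "tau": joint torques, N m; "tcp_pos": TCP position; "orientation": TCP orientation; "contact_force": force on the tool from outside, world axes, zero at the start; "moment": the same for the moment, N m; "grip_width": finger opening in m; "gripper_force": force on a finger pad.
Only numpy, scipy, OpenCV 4.12 (cv2) and the standard library are available. Lean on these libraries where they do the work, as an engineer would, in place of code of your own. Each camera call takes 0.05 s, during which the arm holds its last target. There are 200 camera calls.

### The job

Get the reader ready for a run: pull the sprung follower of its feed track back until the catch holds it, stand all the reagent cartridges on the bench upright in the track, crosswise one behind another, then press the catch so that the follower closes and pushes them together up to the front stop. Also stand all the squat cream bottles upright on the floor of the empty maroon drip tray beside the reader, never tipping one over, and leave the mug, marker, jar and timer alone.

Things in the scene. Friction and masses are not known exactly. Their poses are not given: they have to be found in the camera images.
- feeder: bench-top cartridge reader with an open feed track, fixed. Origin: on the bench, below the inner face of the track's front stop, on the track's centre line. Its x runs back along the track, away from the white reader housing (110 x 130 x 103 mm high, at x -55 to -165 mm); the catch is on its +y side. The track holds up to four cartridges in a row, 32 mm side along it, 50 mm side across
- track (a point): point on the track's floor, 15 mm above the bench, on the centre line, 90 mm behind the front stop; axes as the feeder's. Inside width 58 mm (y -29 to 29), side walls 6 mm thick, tops 55 mm above the bench, from feeder x 0 to 265 mm; front stop 60 mm high above the bench
- follower (a joint): travel in m of the sprung follower along the feeder's x, 0 = right forward, range 0 to 0.198. Its pushing face is at feeder x = 5 mm + travel. A spring pushes it forward (4 N at 0, 8.5 N at 0.18; damped, it closes at about 0.15 m/s). Pulled back to 0.185 or beyond and let go, it is held by the catch at about 0.180
- follower_handle (a point): point on the follower's upright steel grip, which is 16 mm thick along the track, 30 mm wide across it, and rises from the follower's top plate (73 mm above the bench) to 114 mm above the bench; this point is 100 mm above the bench, on the middle of the grip. Axes as feeder's; the grip's middle is at feeder x = 25 mm + travel
- follower_face (a point): centre of the follower's pushing face (towards the front stop). Axes as the feeder's
- catch (a joint): how far in m the spring catch is pressed down, 0 = up (holds the follower once it has been pulled behind it), range 0 to 0.014. The follower pushes it down by itself when pulled back past it, and it springs up again. Pressed to 0.012 or deeper it lets the follower go; 2.5 to 5 N
- catch_top (a point): centre of the top of the catch's round black push button, 30 mm across, top 62 mm above the bench when up, beside the track's rear end at feeder x 192 mm, y 85 mm. It moves with the catch
- tray: maroon drip tray fixed on the bench, 200 (its x) x 150 (its y) mm outside, walls 5 mm thick, rim 18 mm high, flat floor 5 mm above the bench. Origin: centre of the underside
- cart1: block-shaped cream reagent cartridge standing on the bench: body 32 (its x) x 50 (its y) x 50 mm high, with a grip tab on top centre, 18 (x) x 24 (y) x 30 mm high, so 80 mm in all; about 90 g, weighted in its foot. Origin: centre of the underside, z up. Front and back are alike (turning it half round makes no difference). May be absent (None)
- cart2: block-shaped cream reagent cartridge standing on the bench: body 32 (its x) x 50 (its y) x 50 mm high, with a grip tab on top centre, 18 (x) x 24 (y) x 30 mm high, so 80 mm in all; about 90 g, weighted in its foot. Origin: centre of the underside, z up. Front and back are alike (turning it half round makes no difference). May be absent (None)
- cart3: block-shaped cream reagent cartridge standing on the bench: body 32 (its x) x 50 (its y) x 50 mm high, with a grip tab on top centre, 18 (x) x 24 (y) x 30 mm high, so 80 mm in all; about 90 g, weighted in its foot. Origin: centre of the underside, z up. Front and back are alike (turning it half round makes no difference). May be absent (None)
- cart4: block-shaped cream reagent cartridge standing on the bench: body 32 (its x) x 50 (its y) x 50 mm high, with a grip tab on top centre, 18 (x) x 24 (y) x 30 mm high, so 80 mm in all; about 90 g, weighted in its foot. Origin: centre of the underside, z up. Front and back are alike (turning it half round makes no difference). May be absent (None)
- bottle1: squat cream bottle standing on the bench: round body 56 mm across with its shoulder ending 51 mm up, then a cap 28 mm across from 57 to 86 mm up; about 140 g, weighted in its foot. Origin: centre of the underside, z up. May be absent (None)
- bottle2: squat cream bottle standing on the bench: round body 56 mm across with its shoulder ending 51 mm up, then a cap 28 mm across from 57 to 86 mm up; about 140 g, weighted in its foot. Origin: centre of the underside, z up. May be absent (None)
- bottle3: squat cream bottle standing on the bench: round body 56 mm across with its shoulder ending 51 mm up, then a cap 28 mm across from 57 to 86 mm up; about 140 g, weighted in its foot. Origin: centre of the underside, z up. May be absent (None)
- mug: white mug, 80 mm across, 95 mm high, a bystander; origin: centre of the underside
- marker: marker pen lying on the bench, about 135 mm long along its x (from -45 to 89 mm), 16 mm high, a bystander
- jar: amber glass jar, 60 mm across, 75 mm high, a bystander; origin: centre of the underside
- timer: white digital timer, 55 x 75 x 22 mm, a bystander; origin: centre of the underside
Things that resemble listed ones, but are neither listed nor needed, are in the scene too. Leave any blue look-alike of the bottle2 alone.

How it is judged:
By the outcome, as a careful person would: the job done as asked, in the order asked, and still so for the second after the job is handed in, with the robot touching nothing.
Of cart1, cart2, cart3, cart4 only 2 to 4 are there at a start; the rules pass over those that are not, and their reading is None.
Of bottle1, bottle2, bottle3 only 2 to 3 are there at a start; the rules pass over those that are not, and their reading is None.
At some moment in a run one of cart1, cart2, cart3, cart4, bottle1, bottle2, bottle3 may be knocked a few centimetres aside while the robot is not near it.
It also fails if it takes over 210 s, if anything falls off the work surface, if the arm or the gripper's body presses on something with over 40 N, if the wrist force passes 120 N, or if a joint passes its speed limit or range.

## Working session

There is one attempt and no reset: what is moved stays moved. The work goes in short steps, Python scripts to look and compute and a tool call to move; the robot and the scene stay as the last step left them, time stands still between calls to the robot, and variables do not carry over. Pictures are saved under pics/ and viewed, at most 14 in all, crops included, and the job is handed in when it is done.

Besides the shell and the picture viewer there is one more tool, called after "Request:" as name(argument=value, ...), one argument or row to a line, values as JSON. send_rows: Moves the arm, as the interface text tells. Its arguments: {"type":"object","properties":{"steps":{"type":"array"},"force":{"type":"number"}},"required":["steps"]}

```bash
ls; mkdir -p pics
python3 - <<'E'
from bench import status, imaging
import cv2, numpy as np
print(status.get_obs())
for n in ("top","side"):
    f=imaging.grab_frame(n); cv2.imwrite(f"pics/{n}0.png",cv2.resize(f["color"][:,:,::-1],(768,576)))
    np.savez(f"{n}0.npz",**f)
    print(n,f["K"],f["R"],f["t"])
E
```

```text
pics
{'clock': 0.0, 'joints': array([-1.24010292,  0.4778032 ,  0.02232632,  1.55644988, -0.01150853,
        1.10928926, -0.08309171]), 'qvel': array([ 0.00076887, -0.00056501,  0.00021549, -0.00040761,  0.00056433,
       -0.00119178,  0.00068132]), 'tau': array([ 5.19705773e-04, -5.96448934e+01,  1.60841994e+00, -2.81206477e+01,
        1.25251128e-02,  8.90010386e-03, -2.88354130e-06]), 'tcp_pos': array([0.28654167, 0.61056109, 0.25532399]), 'orientation': array([-6.83620037e-01, -3.06602698e+00,  2.82826199e-03]), 'contact_force': array([ 0.10583186,  0.38086124, -0.00979783]), 'moment': array([-0.02554339, -0.0556333 , -0.04880791]), 'gripper_force': 0.0, 'grip_width': 0.08514031203644412}
top [[483.45900617   0.         252.00176645]
 [  0.         483.45900617 192.24459518]
 [  0.           0.           1.        ]] [[ 0.00315045 -0.99999355  0.00172675]
 [-0.97747991 -0.00344387 -0.21100038]
 [ 0.21100496 -0.00102312 -0.97748445]] [0.0653918  0.57081585 1.3613527 ]
side [[406.54156199   0.         249.64866612]
 [  0.         406.54156199 190.94971912]
 [  0.           0.           1.        ]] [[ 0.99969888 -0.02402006 -0.00501832]
 [-0.01715062 -0.5376815  -0.84297358]
 [ 0.01755002  0.84280582 -0.53793155]] [-0.54652282  0.1405056   1.35769138]
```

View pics/top0.png

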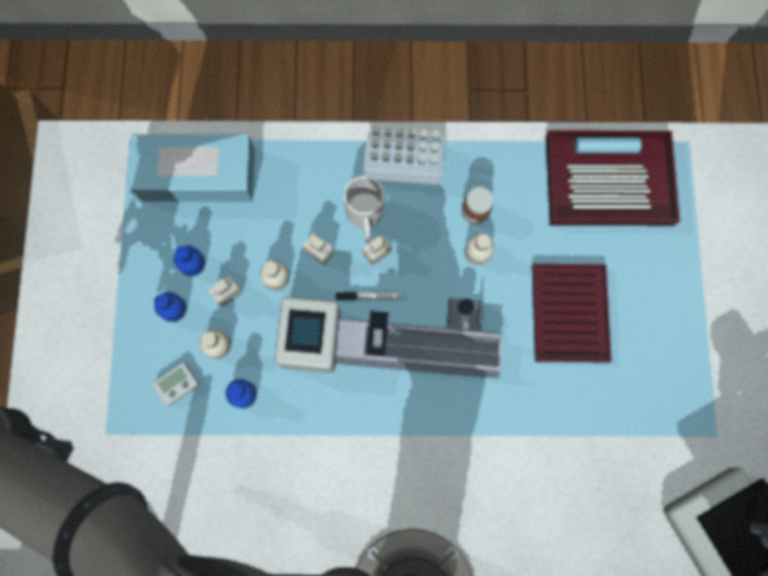

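View pics/side0.png

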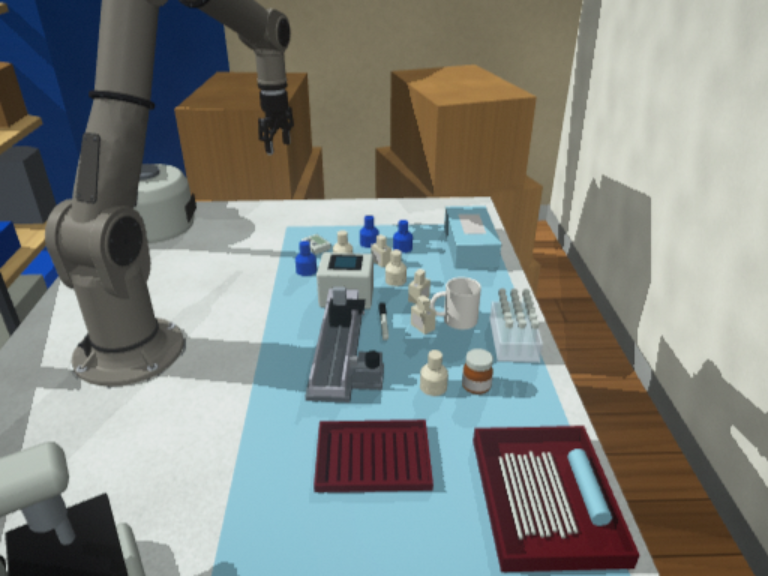

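The top view (768x576) shows three cartridges, at (318,247), (376,248) and (223,290). There are three cream bottles, at (273,273), (480,248) and (214,343). The empty tray is at (571,312). The feeder runs from its housing at (308,335) to its rear end at (500,350), with the catch at (466,308) and the follower forward at (377,333). The side view agrees.

```bash
cat > h.py <<'E'
import numpy as np, cv2
from bench import status, imaging
def cloud(f):
    h,w=f["depth"].shape; v,u=np.mgrid[:h,:w]; d=f["depth"]
    P=np.stack([(u-f["K"][0,2])/f["K"][0,0]*d,(v-f["K"][1,2])/f["K"][1,1]*d,d],-1)
    W=(P-f["t"])@f["R"]; W[d==0]=np.nan; return W
def ray(f,uv,z):
    uv=np.atleast_2d(uv).astype(float); p=np.c_[(uv-f["K"][:2,2])/f["K"][0,0],np.ones(len(uv))]@f["R"]
    c=-f["R"].T@f["t"]; return c+p*((z-c[2])/p[:,2])[:,None]
def rect(P):
    (c,s,a)=cv2.minAreaRect((P[:,:2]*1000).astype(np.float32)); return np.round(c,1),np.round(s,1),round(a,1)
def cream(f):
    c=cv2.cvtColor(f["color"],cv2.COLOR_RGB2HSV); W=cloud(f)
    return (c[...,0]>10)&(c[...,0]<32)&(c[...,1]>25)&(c[...,2]>90)&(W[...,2]>0.008)&(W[...,2]<.1)&(W[...,0]>.3)&(W[...,0]<.95),W
def objs(f):
    m,W=cream(f); n,l,st,ce=cv2.connectedComponentsWithStats(m.astype(np.uint8))
    for i in range(1,n):
        if st[i,4]<60: continue
        P=W[l==i]; z=P[:,2]; top=P[z>.07]; 
        mid=P[(z>.042)&(z<.058)]
        print(np.round(ce[i]),st[i,4],"zmax %.3f"%np.nanmax(z),"top",len(top),len(top) and rect(top),"mid",len(mid)>3 and rect(mid))
E
python3 - <<'E'
from h import *
for n in ("top","side"):
    f=dict(np.load(n+"0.npz")); print(n); objs(f)
    W=cloud(f); z=W[...,2]; ok=(W[...,0]>.3)&(W[...,0]<.7)
    for nm,a,b in (("z95-108",.095,.107),("z110+",.11,.12),("z48-64",.05,.064),("bench",-.005,.005)):
        m=ok&(z>a)&(z<b)&(abs(W[...,1])<.35)
        n_,l,st,ce=cv2.connectedComponentsWithStats(m.astype(np.uint8))
        if nm=="bench": print("bench z",np.median(z[m])); continue
        for i in range(1,n_):
            if st[i,4]>25: print(nm,ce[i].round(),st[i,4],rect(W[l==i]),np.median(z[l==i]).round(4))
    c=f["color"].astype(int); m=(c[...,0]>c[...,1]*2)&(c[...,0]>c[...,2]*1.5)&(c[...,0]>35)
    n_,l,st,ce=cv2.connectedComponentsWithStats(cv2.morphologyEx(m.astype(np.uint8),cv2.MORPH_CLOSE,np.ones((7,7))))
    for i in range(1,n_):
        if st[i,4]>500: 
            Q=np.argwhere(l==i)[:,::-1]; print("maroon",ce[i].round(),rect(ray(f,Q,.018)))
E
```

```text
top
[316. 142.] 68 zmax 0.071 top 1 (array([ 725.9, -147.4]), array([0., 0.]), 0.0) mid (array([ 731.6, -127.5]), array([50.5, 18.7]), 71.3)
z95-108 [204. 221.] 1590 (array([478.6, 201.6]), array([108.9, 129.4]), 85.1) 0.1014
z110+ [252. 225.] 51 (array([467.1,  67.3]), array([14.6, 27.8]), 80.3) 0.1141
z48-64 [213. 165.] 52 (array([656.8, 187.3]), array([49.8, 29.4]), 62.1) 0.0523
z48-64 [251. 166.] 69 (array([657.4,  68.7]), array([33.3, 48.1]), 35.9) 0.0522
z48-64 [184. 183.] 42 (array([598. , 269.2]), array([26.5, 44. ]), 44.1) 0.0529
z48-64 [311. 204.] 66 (array([ 536.8, -106.9]), array([27.8, 28.4]), 35.9) 0.0605
z48-64 [251. 231.] 622 (array([467.2, -10.3]), array([318.1,  95.5]), 87.0) 0.0585
z48-64 [298. 220.] 193 (array([496.5, -63.2]), array([219.1,  24.5]), 84.9) 0.0548
z48-64 [164. 261.] 33 (array([368.3, 323.2]), array([22.8, 30.3]), 60.6) 0.052
bench z 0.0009750631864298453
maroon [408. 107.] (array([ 840.8, -420.2]), array([160.3, 255.6]), 0.2)
maroon [380. 206.] (array([ 532.7, -317.2]), array([135.3, 187.2]), 89.6)
side
[235.  53.] 581 zmax 0.100 top 194 (array([ 48
[... 1358 characters left out ...]
, array([65.1, 49.3]), 10.2) 0.0597
z48-64 [214. 217.] 172 (array([431.4,  -6.3]), array([ 37.3, 328.3]), 0.5) 0.0551
z48-64 [284. 205.] 60 (array([667.3,  64.7]), array([45.7, 46. ]), 11.3) 0.0537
z48-64 [226. 208.] 48 (array([468.5,  51. ]), array([47.9, 14.8]), 6.0) 0.0565
z48-64 [232. 228.] 112 (array([496. , -55.3]), array([244.9,  24.6]), 83.2) 0.0543
z48-64 [248. 237.] 70 (array([ 539. , -108.8]), array([31.7, 26.9]), 59.1) 0.0604
z48-64 [289. 246.] 46 (array([ 662.7, -146.8]), array([33. , 33.3]), 83.3) 0.0525
bench z 0.0009533345333051204
maroon [252. 302.] (array([ 535.9, -332.1]), array([154.6, 197.4]), 88.3)
maroon [370. 342.] (array([ 822.5, -422.1]), array([208.6, 289. ]), 0.2)
```

```bash
cat >> h.py <<'E'
def tops(f,lo=.066,hi=.092):
    # caps / tabs from the top view; colour by mean hue
    W=cloud(f); z=W[...,2]; c=f["color"].astype(int)
    m=(z>lo)&(z<hi)&(W[...,0]>.3)&(W[...,0]<.75)&(W[...,1]<.5)&(W[...,1]>-.42)&(c[...,2]<c[...,0]*1.0)&(c[...,0]>110)
    n,l,st,ce=cv2.connectedComponentsWithStats(m.astype(np.uint8))
    for i in range(1,n):
        if st[i,4]<12: continue
        P=W[l==i]; zt=np.median(P[P[:,2]>np.percentile(P[:,2],50)][:,2]); c_=P[P[:,2]>zt-.008]
        mid=c_.mean(0)
        near=(np.hypot(W[...,0]-mid[0],W[...,1]-mid[1])<.036)&(z>.040)&(z<.062)
        print("px",ce[i].round(),"n",st[i,4],"ztop %.3f"%zt,"top",rect(c_),"mid",near.sum(),rect(W[near]), "all>.04",rect(W[(np.hypot(W[...,0]-mid[0],W[...,1]-mid[1])<.036)&(z>.044)]))
def go(x,y,z,ydir):
    "print the tool-frame shift to a TCP target with tool y along world direction ydir (deg, mod 180)"
    s=status.get_obs(); R=cv2.Rodrigues(s["orientation"])[0]; d=R.T@(np.array([x,y,z])-s["tcp_pos"])*100
    a=np.degrees(np.arctan2(R[1,1],R[0,1])); w=-((ydir-a+90)%180-90)
    print("d cm",d.round(2),"yaw",round(w,1),"or",round(w-180*np.sign(w),1),"j7",s["joints"][6].round(2)); return R
E
python3 - <<'E'
from h import *
f=dict(np.load("top0.npz")); tops(f)
for n in ("top","side"):
    f=dict(np.load(n+"0.npz")); W=cloud(f); z=W[...,2]; c=f["color"].astype(int)
    m=(z>.012)&(z<.022)&(W[...,0]>.4)&(W[...,0]<.66)&(W[...,1]<-.2)&(W[...,1]>-.45)
    P=W[m]; print(m.sum(),rect(P))
R=go(.467,.067,.2,85.1); print(R.round(3))
E
```

```text
px [322. 162.] n 82 ztop 0.087 top (array([ 660. , -138.5]), array([24.9, 24.5]), 20.7) mid 150 (array([ 657.7, -137.1]), array([52.4, 49. ]), 56.1) all>.04 (array([ 661.7, -137.9]), array([48.6, 49.3]), 80.7)
px [211. 162.] n 58 ztop 0.081 top (array([659. , 188.3]), array([24.8, 17.7]), 52.5) mid 119 (array([659.5, 187.7]), array([50.3, 33. ]), 53.9) all>.04 (array([659.7, 187.8]), array([50.2, 32.9]), 53.5)
px [251. 162.] n 58 ztop 0.081 top (array([657.2,  68.7]), array([18.1, 23. ]), 29.5) mid 135 (array([662.6,  72.1]), array([45.9, 51. ]), 35.4) all>.04 (array([665.2,  73.8]), array([52.1, 51. ]), 35.1)
px [181. 179.] n 83 ztop 0.088 top (array([605.1, 275.5]), array([25.8, 26.6]), 20.2) mid 158 (array([605.3, 275.6]), array([51.1, 49.5]), 89.6) all>.04 (array([601.3, 273.4]), array([45.8, 49.3]), 33.1)
px [147. 191.] n 57 ztop 0.082 top (array([570.4, 372.1]), array([17.8, 23.4]), 40.2) mid 136 (array([570.9, 372.6]), array([33.3, 49.9]), 35.9) all>.04 (array([571. , 372.7]), array([33.3, 49.8]), 36.5)
px [140. 226.] n 88 ztop 0.087 top (array([465.8, 388.1]), array([25.3, 26.4]), 71.4) mid 176 (array([465.5, 388.7]), array([53.2, 53.1]), 47.4) all>.04 (array([464.5, 386.5]), array([47.7, 52.4]), 55.3)
466 (array([ 533.2, -322.4]), array([152.6, 200.7]), 89.7)
619 (array([ 534.9, -324. ]), array([156.4, 200.1]), 89.7)
d cm [-39.43 -41.54   5.62] yaw -20.2 or 159.8 j7 -0.08
[[-0.905  0.425 -0.001]
 [ 0.425  0.905 -0.002]
 [-0.    -0.002 -1.   ]]
```

Request:
send_rows(
  steps=[
    {"dx":-20,"dy":-21,"gripper":0.6},
    {"dx":-20,"dy":-21},
    {"dx":-20,"dy":-21},
    {"dx":-20,"dy":-21},
    {"dx":-20,"dy":-21},
  ],
  force=40,
)

```text
validation failed for argument at $.st...
```

Request:
send_rows(
  steps=[
    {"dx":-19.4,"dy":-20.5,"dz":5.6},
    {"dx":-19.4,"dy":-20.5,"dz":5.6},
    {"dx":-19.4,"dy":-20.5,"dz":5.6},
    {"dx":-19.4,"dy":-20.5,"dz":5.6},
    {"dx":-19.4,"dy":-20.5,"dz":5.6},
  ],
)

```text
validation failed for argument at $.st...
```

Request:
send_rows(
  steps=[
    {"yaw":-10},
    {"yaw":-20.2},
    {"yaw":-20.2},
    {"yaw":-20.2},
  ],
)

```text
validation failed for argument at $.st...
```

```bash
python3 -c "
from h import *
go(.467,.067,.107,85.1);s=status.get_obs();print(s['clock'],s['tcp_pos'],s['joints'])"
```

```text
d cm [-39.43 -41.52  14.92] yaw -20.2 or 159.8 j7 -0.08
0.1 [0.28658209 0.61060018 0.25543055] [-1.24009609  0.47771574  0.02234804  1.55633744 -0.01148163  1.1093187
 -0.0831164 ]
```

Request:
send_rows(
  steps=[
    {"dx":-20,"dy":-21,"dz":0,"yaw":0,"gripper":0.6},
    {"dx":-20,"dy":-21,"dz":0,"yaw":0,"gripper":0.6},
    {"dx":-20,"dy":-21,"dz":0,"yaw":0,"gripper":0.6},
    {"dx":-20,"dy":-21,"dz":0,"yaw":0,"gripper":0.6},
    {"dx":-20,"dy":-21,"dz":0,"yaw":0,"gripper":0.6},
  ],
  force=40,
)

```text
clock: 0.72
tcp_pos: [0.3794, 0.3325, 0.2561]
orientation: [-0.688, -3.065, 0.002]
contact_force: [-0.5, 0.7, -0.1]
grip_width: 0.0513
gripper_force: 0.0
```

Request:
send_rows(
  steps=[
    {"dx":-19.4,"dy":-20.5,"dz":5.6,"yaw":0,"gripper":0.6},
    {"dx":-19.4,"dy":-20.5,"dz":5.6,"yaw":0,"gripper":0.6},
    {"dx":-19.4,"dy":-20.5,"dz":5.6,"yaw":0,"gripper":0.6},
    {"dx":-19.4,"dy":-20.5,"dz":5.6,"yaw":0,"gripper":0.6},
    {"dx":-19.4,"dy":-20.5,"dz":5.6,"yaw":0,"gripper":0.6},
  ],
)

```text
clock: 1.35
tcp_pos: [0.4671, 0.0646, 0.1997]
orientation: [-0.689, -3.065, 0.002]
contact_force: [0.0, 0.6, 0.7]
grip_width: 0.0513
gripper_force: 0.0
```

Request:
send_rows(
  steps=[
    {"dx":0,"dy":0,"dz":0,"yaw":-10,"gripper":0.6},
    {"dx":0,"dy":0,"dz":0,"yaw":-20.2,"gripper":0.6},
    {"dx":0,"dy":0,"dz":0,"yaw":-20.2,"gripper":0.6},
    {"dx":0,"dy":0,"dz":0,"yaw":-20.2,"gripper":0.6},
  ],
)

```text
clock: 1.85
tcp_pos: [0.467, 0.068, 0.2002]
orientation: [-0.141, -3.138, 0.0]
contact_force: [-0.7, 0.9, -0.6]
grip_width: 0.0514
gripper_force: 0.0
```

```bash
python3 -c "
from h import *
go(.467,.067,.107,85.1);s=status.get_obs();print(s['clock'],s['tcp_pos'],s['joints'])"
```

```text
d cm [-0.02 -0.1   9.32] yaw -0.2 or 179.8 j7 1.27
1.85 [0.46696712 0.06801158 0.20019137] [-0.47697235  0.21252318  0.22855152  2.09712677 -0.06435692  0.83863911
  1.27092163]
```

Request:
send_rows(
  steps=[
    {"dx":0,"dy":-0.1,"dz":6,"yaw":0,"gripper":0.6},
    {"dx":0,"dy":-0.1,"dz":9.3,"yaw":0,"gripper":0.6},
    {"dx":0,"dy":-0.1,"dz":9.3,"yaw":0,"gripper":0.6},
    {"dx":0,"dy":-0.1,"dz":9.3,"yaw":0,"gripper":0},
    {"dx":0,"dy":-0.1,"dz":9.3,"yaw":0,"gripper":0},
  ],
  force=60,
)

```text
clock: 2.48
tcp_pos: [0.4682, 0.0672, 0.1088]
orientation: [0.136, 3.136, 0.001]
contact_force: [-1.5, -11.1, 12.9]
grip_width: 0.0155
gripper_force: 19.7
```

Request:
send_rows(
  steps=[
    {"dx":0,"dy":0,"dz":0,"yaw":0,"gripper":0},
    {"dx":0,"dy":0,"dz":0,"yaw":0,"gripper":0},
    {"dx":0,"dy":-1,"dz":0,"yaw":0,"gripper":0},
    {"dx":0,"dy":-3,"dz":0,"yaw":0,"gripper":0},
    {"dx":0,"dy":-5,"dz":0,"yaw":0,"gripper":0},
  ],
)

```text
clock: 3.1
tcp_pos: [0.4642, 0.0207, 0.1088]
orientation: [0.131, 3.136, 0.008]
contact_force: [-1.4, 12.2, 4.0]
grip_width: 0.0152
gripper_force: 59.1
```

```bash
python3 -c "
from h import *
a=np.radians(-94.9);g=np.array([.467,.067])+.1905*np.array([np.cos(a),np.sin(a)]);go(*g,.107,85.1);s=status.get_obs();print(s)"
```

```text
d cm [  0.14 -14.41   0.11] yaw 0.1 or -179.9 j7 1.44
{'clock': 3.1, 'joints': array([-0.34988799,  0.35418144,  0.20636532,  2.18541826, -0.13170806,
        0.6088889 ,  1.43922983]), 'qvel': array([ 0.30812865, -0.02766667,  0.03003812,  0.05222923, -0.01355715,
       -0.02344394,  0.34840735]), 'tau': array([ 3.16721030e+00, -3.80106747e+01,  8.09901237e+00, -1.58108747e+01,
        2.26324238e+00, -2.19311903e-02, -3.03949490e-01]), 'tcp_pos': array([0.46415267, 0.02065177, 0.10884441]), 'orientation': array([0.13099904, 3.13563868, 0.00750658]), 'contact_force': array([-1.44430925, 12.16924712,  3.95107342]), 'moment': array([ 2.49548237,  0.20210185, -0.11844185]), 'gripper_force': 59.12409245967865, 'grip_width': 0.015215521370172017}
```

Request:
send_rows(
  steps=[
    {"dx":0,"dy":-3,"dz":0,"yaw":0,"gripper":0},
    {"dx":0,"dy":-6,"dz":0,"yaw":0,"gripper":0},
    {"dx":0,"dy":-9,"dz":0,"yaw":0,"gripper":0},
    {"dx":0,"dy":-11.5,"dz":0,"yaw":0,"gripper":0},
    {"dx":0,"dy":-13.5,"dz":0,"yaw":0,"gripper":0},
  ],
)

```text
clock: 3.72
tcp_pos: [0.4527, -0.1112, 0.1089]
orientation: [0.127, 3.138, 0.012]
contact_force: [-1.5, 15.5, 11.1]
grip_width: 0.0147
gripper_force: 61.9
```

Request:
send_rows(
  steps=[
    {"dx":0,"dy":-0.6,"dz":0,"yaw":0,"gripper":0},
    {"dx":0,"dy":-0.6,"dz":0,"yaw":0,"gripper":0},
    {"dx":0,"dy":-0.6,"dz":0,"yaw":0,"gripper":0},
  ],
)

```text
clock: 4.1
tcp_pos: [0.4518, -0.121, 0.1089]
orientation: [0.134, 3.136, 0.005]
contact_force: [-1.1, 9.4, 10.8]
grip_width: 0.0148
gripper_force: 61.8
```

```bash
python3 -c "
from h import *
a=np.radians(-94.9);g=np.array([.467,.067])+.1905*np.array([np.cos(a),np.sin(a)]);go(*g,.107,85.1);s=status.get_obs();print(s['contact_force'],s['tcp_pos'])"
```

```text
d cm [ 0.1  -0.19  0.19] yaw 0.0 or -180.0 j7 1.76
[-1.10607505  9.36829602 10.82464333] [ 0.45184224 -0.12104632  0.10888397]
```

Request:
send_rows(
  steps=[
    {"dx":0,"dy":0.4,"dz":0,"yaw":0,"gripper":0},
    {"dx":0,"dy":0.9,"dz":0,"yaw":0,"gripper":0},
    {"dx":0,"dy":0.9,"dz":0,"yaw":0,"gripper":0},
  ],
)

```text
clock: 4.47
tcp_pos: [0.4526, -0.1126, 0.1089]
orientation: [0.134, 3.136, 0.003]
contact_force: [-1.5, 6.0, 9.5]
grip_width: 0.0152
gripper_force: 62.0
```

Request:
send_rows(
  steps=[
    {"dx":0,"dy":0,"dz":0,"yaw":0,"gripper":0.5},
    {"dx":0,"dy":0,"dz":0,"yaw":0,"gripper":0.5},
    {"dx":0,"dy":0,"dz":-1,"yaw":0,"gripper":0.5},
    {"dx":0,"dy":0,"dz":-5,"yaw":0,"gripper":0.5},
    {"dx":0,"dy":0,"dz":-8,"yaw":0,"gripper":0.5},
  ],
)

```text
clock: 5.1
tcp_pos: [0.4515, -0.1148, 0.1891]
orientation: [0.137, 3.138, -0.0]
contact_force: [0.8, -0.3, -0.6]
grip_width: 0.0422
gripper_force: 0.0
```

```bash
python3 -c "
from h import *
f=imaging.grab_frame('top');tops(f)
f=imaging.grab_frame('side');W=cloud(f);z=W[...,2];m=(z>.11)&(z<.117)&(abs(W[...,0]-.46)<.05)&(abs(W[...,1])<.16);print(m.sum(),W[m].mean(0))
go(.6595,.1878,.2,53.5)
"
```

```text
px [322. 161.] n 64 ztop 0.087 top (array([ 659.8, -137.5]), array([26.7, 21.3]), 33.9) mid 159 (array([ 660. , -138.3]), array([51.7, 53.9]), 45.7) all>.04 (array([ 657.3, -137. ]), array([50.2, 49.3]), 76.6)
px [211. 162.] n 56 ztop 0.082 top (array([658.2, 188.2]), array([24.4, 17.3]), 52.3) mid 124 (array([658.9, 187.9]), array([50.6, 33.3]), 54.7) all>.04 (array([658.9, 187.9]), array([50.6, 33.3]), 54.6)
px [251. 162.] n 59 ztop 0.083 top (array([657.5,  69.4]), array([18.5, 24.4]), 31.3) mid 130 (array([663.9,  73.7]), array([48.6, 50.5]), 34.6) all>.04 (array([665. ,  74.5]), array([50.1, 50.5]), 34.8)
px [181. 179.] n 83 ztop 0.087 top (array([604.4, 275.5]), array([24.7, 26.5]), 36.8) mid 156 (array([603.5, 275.3]), array([48.9, 53. ]), 15.2) all>.04 (array([605. , 274.2]), array([46.7, 50.2]), 12.6)
px [147. 191.] n 58 ztop 0.082 top (array([570.5, 372.2]), array([17., 24.]), 28.3) mid 141 (array([571.1, 372.6]), array([34. , 50.1]), 34.9) all>.04 (array([570.5, 372.3]), array([33.5, 50.2]), 36.8)
px [140. 226.] n 88 ztop 0.088 top (array([465. , 388.3]), array([26.3, 26.2]), 22.8) mid 173 (array([465.9, 388.1]), array([53. , 52.4]), 29.1) all>.04 (array([465. , 387.8]), array([49.3, 52.6]), 46.6)
39 [ 0.45373131 -0.11568017  0.11309332]
d cm [-17.91  31.96  -0.81] yaw 31.5 or -148.5 j7 1.68
```

```bash
python3 -c "
from h import *
go(.6573,.0692,.2,125)
"
```

```text
d cm [-18.72  20.12  -0.8 ] yaw -40.0 or 140.0 j7 1.68
```

Request:
send_rows(
  steps=[
    {"dx":-18.7,"dy":20.1,"dz":-0.8,"yaw":10,"gripper":0.6},
    {"dx":-18.7,"dy":20.1,"dz":-0.8,"yaw":20,"gripper":0.6},
    {"dx":-18.7,"dy":20.1,"dz":-0.8,"yaw":30,"gripper":0.6},
    {"dx":-18.7,"dy":20.1,"dz":-0.8,"yaw":40,"gripper":0.6},
    {"dx":-18.7,"dy":20.1,"dz":-0.8,"yaw":50,"gripper":0.6},
  ],
)

```text
clock: 5.82
tcp_pos: [0.6568, 0.0739, 0.1945]
orientation: [-1.451, -2.786, -0.001]
contact_force: [0.2, -0.6, -1.1]
grip_width: 0.0511
gripper_force: 0.0
```

Request:
send_rows(
  steps=[
    {"dx":0,"dy":0,"dz":0,"yaw":10,"gripper":0.6},
    {"dx":0,"dy":0,"dz":0,"yaw":20,"gripper":0.6},
    {"dx":0,"dy":0,"dz":0,"yaw":30,"gripper":0.6},
    {"dx":0,"dy":0,"dz":0,"yaw":40,"gripper":0.6},
    {"dx":0,"dy":0,"dz":0,"yaw":50,"gripper":0.6},
  ],
)

```text
clock: 6.45
tcp_pos: [0.6546, 0.0696, 0.1948]
orientation: [-2.497, -1.906, 0.002]
contact_force: [-0.3, 0.6, -1.1]
grip_width: 0.0515
gripper_force: 0.0
```

Request:
send_rows(
  steps=[
    {"dx":0,"dy":0,"dz":0,"yaw":10,"gripper":0.6},
    {"dx":0,"dy":0,"dz":0,"yaw":20,"gripper":0.6},
    {"dx":0,"dy":0,"dz":0,"yaw":30,"gripper":0.6},
    {"dx":0,"dy":0,"dz":0,"yaw":40,"gripper":0.6},
    {"dx":0,"dy":0,"dz":0,"yaw":40,"gripper":0.6},
  ],
)

```text
clock: 7.08
tcp_pos: [0.6546, 0.0699, 0.1946]
orientation: [2.994, 0.948, -0.002]
contact_force: [0.2, 0.5, -0.2]
grip_width: 0.0513
gripper_force: 0.0
```

```bash
python3 -c "
from h import *
go(.6573,.0692,.08,125)
W=cloud(imaging.grab_frame('side'));z=W[...,2];m=(z>.05)&(z<.085)&(abs(W[...,0]-.66)<.04)&(abs(W[...,1]-.07)<.04);print(m.sum(),W[m].mean(0))
"
```

```text
d cm [ 0.2   0.21 11.46] yaw 0.1 or -179.9 j7 -0.74
139 [0.66519213 0.0672199  0.06535874]
```

Request:
send_rows(
  steps=[
    {"dx":0.2,"dy":0.2,"dz":5,"yaw":0,"gripper":0.6},
    {"dx":0.2,"dy":0.2,"dz":9.5,"yaw":0,"gripper":0.6},
    {"dx":0.2,"dy":0.2,"dz":11.4,"yaw":0,"gripper":0.6},
    {"dx":0.2,"dy":0.2,"dz":11.4,"yaw":0,"gripper":0.6},
    {"dx":0.2,"dy":0.2,"dz":11.4,"yaw":0,"gripper":0},
  ],
  force=30,
)

```text
clock: 7.75
tcp_pos: [0.6591, 0.069, 0.0832]
orientation: [2.995, 0.947, 0.004]
contact_force: [-0.7, -0.7, -0.6]
grip_width: 0.0344
gripper_force: 0.0
```

Request:
send_rows(
  steps=[
    {"dx":0,"dy":0,"dz":0,"yaw":0,"gripper":0},
    {"dx":0,"dy":0,"dz":0,"yaw":0,"gripper":0},
    {"dx":0,"dy":0,"dz":-3,"yaw":0,"gripper":0},
    {"dx":0,"dy":0,"dz":-8,"yaw":0,"gripper":0},
    {"dx":0,"dy":0,"dz":-14,"yaw":0,"gripper":0},
  ],
)

```text
clock: 8.38
tcp_pos: [0.6569, 0.0696, 0.2221]
orientation: [-2.995, -0.947, 0.003]
contact_force: [0.5, 1.0, -1.1]
grip_width: 0.0231
gripper_force: 32.6
```

```bash
python3 -c "
from h import *
go(.4677,.0713,.215,-4.9)
f=imaging.grab_frame('side');cv2.imwrite('pics/g1.png',cv2.resize(f['color'][60:320,130:400,::-1],None,fx=2.2,fy=2.2))
"
```

```text
d cm [-15.38 -11.01   0.75] yaw -50.0 or 130.0 j7 -0.75
```

View pics/g1.png

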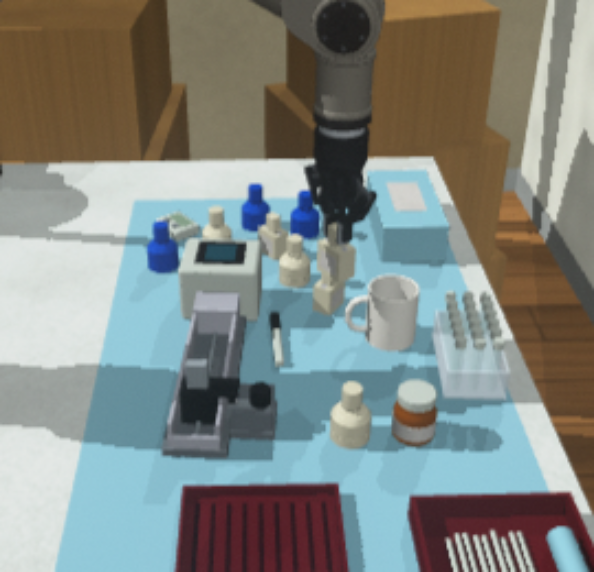

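The picture shows the cartridge held upright at (337,255) and the follower caught at the rear at (195,385).

Request:
send_rows(
  steps=[
    {"dx":-4,"dy":-3,"dz":0,"yaw":-10,"gripper":0},
    {"dx":-8,"dy":-6,"dz":0,"yaw":-20,"gripper":0},
    {"dx":-12,"dy":-9,"dz":0,"yaw":-30,"gripper":0},
    {"dx":-15.4,"dy":-11,"dz":0,"yaw":-40,"gripper":0},
    {"dx":-15.4,"dy":-11,"dz":0,"yaw":-50,"gripper":0},
  ],
)

```text
clock: 9.05
tcp_pos: [0.4652, 0.0707, 0.2211]
orientation: [-2.306, -2.129, 0.0]
contact_force: [0.6, 0.2, -0.9]
grip_width: 0.0234
gripper_force: 32.7
```

Request:
send_rows(
  steps=[
    {"dx":0,"dy":0,"dz":0,"yaw":0,"gripper":0},
    {"dx":0,"dy":0,"dz":0,"yaw":0,"gripper":0},
  ],
)

```text
clock: 9.3
tcp_pos: [0.469, 0.0708, 0.2215]
orientation: [2.319, 2.119, 0.001]
contact_force: [0.3, 0.3, -0.9]
grip_width: 0.0231
gripper_force: 32.7
```

```bash
python3 -c "
from h import *
go(.4677,.0713,.097,-4.9)
"
```

```text
d cm [ 0.03 -0.14 12.45] yaw -0.3 or 179.7 j7 -0.18
```

Request:
send_rows(
  steps=[
    {"dx":0,"dy":-0.1,"dz":4,"yaw":0,"gripper":0},
    {"dx":0,"dy":-0.1,"dz":7.5,"yaw":0,"gripper":0},
    {"dx":0,"dy":-0.1,"dz":10,"yaw":0,"gripper":0},
    {"dx":0,"dy":-0.1,"dz":12,"yaw":0,"gripper":0},
    {"dx":0,"dy":-0.1,"dz":12.4,"yaw":0,"gripper":0},
  ],
)

```text
clock: 9.93
tcp_pos: [0.4682, 0.0705, 0.0976]
orientation: [-2.318, -2.119, 0.002]
contact_force: [-14.4, -1.6, 56.9]
grip_width: 0.0232
gripper_force: 40.3
```

Request:
send_rows(
  steps=[
    {"dx":0,"dy":0,"dz":0,"yaw":0,"gripper":0},
    {"dx":0,"dy":0,"dz":0,"yaw":0,"gripper":0},
  ],
)

```text
clock: 10.18
tcp_pos: [0.468, 0.0705, 0.0978]
orientation: [2.318, 2.12, -0.001]
contact_force: [-3.8, -1.1, 9.5]
grip_width: 0.0229
gripper_force: 34.3
```

Request:
send_rows(
  steps=[
    {"dx":0,"dy":0,"dz":-0.1,"yaw":0,"gripper":0.55},
    {"dx":0,"dy":0,"dz":-0.1,"yaw":0,"gripper":0.55},
    {"dx":0,"dy":0,"dz":-3,"yaw":0,"gripper":0.55},
    {"dx":0,"dy":0,"dz":-7,"yaw":0,"gripper":0.6},
    {"dx":0,"dy":0,"dz":-12,"yaw":0,"gripper":0.6},
  ],
)

```text
clock: 10.8
tcp_pos: [0.4671, 0.0709, 0.2179]
orientation: [2.316, 2.123, -0.003]
contact_force: [-0.6, 0.8, 0.4]
grip_width: 0.0515
gripper_force: 0.0
```

```bash
python3 -c "
from h import *
f=imaging.grab_frame('top');tops(f);f=imaging.grab_frame('side');tops(f)
go(.6585,.188,.2,53.8)
cv2.imwrite('pics/p1.png',cv2.resize(f['color'][100:300,150:350,::-1],None,fx=3,fy=3))
"
```

```text
px [322. 162.] n 75 ztop 0.088 top (array([ 660.2, -137.3]), array([23.5, 26.9]), 84.7) mid 149 (array([ 658.7, -137.3]), array([51.8, 52. ]), 53.7) all>.04 (array([ 655.2, -135.3]), array([51.1, 45.4]), 61.7)
px [211. 162.] n 54 ztop 0.082 top (array([658.7, 188.1]), array([24.3, 17.6]), 53.6) mid 122 (array([659.1, 187.3]), array([51. , 33.2]), 53.4) all>.04 (array([659.1, 187.3]), array([51. , 33.2]), 53.4)
px [181. 179.] n 80 ztop 0.087 top (array([605.4, 275.5]), array([27. , 25.6]), 20.3) mid 166 (array([603.2, 275.1]), array([49.7, 52.6]), 13.1) all>.04 (array([601.9, 273.3]), array([48.6, 50.3]), 31.9)
px [147. 191.] n 57 ztop 0.083 top (array([569.9, 371.8]), array([16.1, 24.4]), 30.1) mid 141 (array([570.4, 372. ]), array([33.8, 49.9]), 35.6) all>.04 (array([570.2, 371.9]), array([32.7, 50.2]), 33.2)
px [139. 226.] n 84 ztop 0.088 top (array([465.6, 387.9]), array([25.6, 25.3]), 63.6) mid 171 (array([466.4, 387.2]), array([52.3, 52.7]), 24.2) all>.04 (array([464.5, 387.3]), array([50.9, 48.8]), 35.4)
px [228. 157.] n 36 ztop 0.085 top (array([467.1, 382.7]), array([21.1, 19
[... 904 characters left out ...]
22.8]), array([62., 24.]), 18.7)
px [302. 199.] n 92 ztop 0.084 top (array([723. ,  71.2]), array([15.7, 61.9]), 49.8) mid 78 (array([732.6,  66.3]), array([21.3, 57.1]), 57.1) all>.04 (array([728.1,  70.7]), array([23.4, 69.8]), 53.1)
px [226. 201.] n 55 ztop 0.086 top (array([467.5,  60.9]), array([24.4, 10.9]), 7.0) mid 106 (array([467.3,  68.7]), array([68.1, 46.7]), 2.2) all>.04 (array([468.1,  61. ]), array([70.9, 68.2]), 53.5)
px [290. 238.] n 73 ztop 0.085 top (array([ 661.7, -144.4]), array([24.3, 23.9]), 35.1) mid 147 (array([ 661. , -147.4]), array([42.9, 53.6]), 75.8) all>.04 (array([ 661.1, -146.9]), array([40.4, 49.5]), 73.3)
d cm [13.26 17.69  2.34] yaw -58.8 or 121.2 j7 -0.16
```

View pics/p1.png

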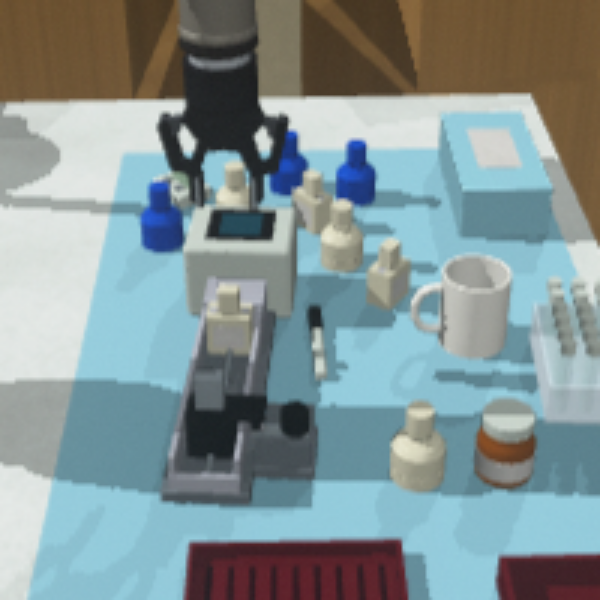

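The picture shows the cartridge standing upright in the track near the front stop, at (228,325).

Request:
send_rows(
  steps=[
    {"dx":4,"dy":5,"dz":2,"yaw":-10,"gripper":0.6},
    {"dx":8,"dy":10,"dz":2,"yaw":-20,"gripper":0.6},
    {"dx":11,"dy":14,"dz":2,"yaw":-30,"gripper":0.6},
    {"dx":13.3,"dy":17.7,"dz":2,"yaw":-40,"gripper":0.6},
    {"dx":13.3,"dy":17.7,"dz":2,"yaw":-50,"gripper":0.6},
  ],
)

```text
clock: 11.52
tcp_pos: [0.6572, 0.1904, 0.1953]
orientation: [-1.19, -2.907, 0.001]
contact_force: [-0.6, -0.4, -0.2]
grip_width: 0.0512
gripper_force: 0.0
```

Request:
send_rows(
  steps=[
    {"dx":0,"dy":0,"dz":0,"yaw":-8.5,"gripper":0.6},
    {"dx":0,"dy":0,"dz":0,"yaw":-8.5,"gripper":0.6},
    {"dx":0,"dy":0,"dz":0,"yaw":-8.5,"gripper":0.6},
  ],
)

```text
clock: 11.9
tcp_pos: [0.6551, 0.1882, 0.1968]
orientation: [-0.987, -2.982, 0.001]
contact_force: [0.5, -0.4, 1.1]
grip_width: 0.0512
gripper_force: 0.0
```

```bash
python3 -c "
from h import *
go(.6588,.1878,.08,53.5)
W=cloud(imaging.grab_frame('side'));z=W[...,2];m=(z>.068)&(z<.085)&(abs(W[...,0]-.66)<.04)&(abs(W[...,1]-.187)<.04);print(m.sum(),W[m].mean(0))
"
```

```text
d cm [-0.33  0.19 11.68] yaw -0.1 or 179.9 j7 0.76
37 [0.66021917 0.18418495 0.07639117]
```

Request:
send_rows(
  steps=[
    {"dx":-0.3,"dy":0.2,"dz":5,"yaw":0,"gripper":0.6},
    {"dx":-0.3,"dy":0.2,"dz":9.5,"yaw":0,"gripper":0.6},
    {"dx":-0.3,"dy":0.2,"dz":11.7,"yaw":0,"gripper":0.6},
    {"dx":-0.3,"dy":0.2,"dz":11.7,"yaw":0,"gripper":0.6},
    {"dx":-0.3,"dy":0.2,"dz":11.7,"yaw":0,"gripper":0.6},
  ],
)

```text
clock: 12.58
tcp_pos: [0.6603, 0.1883, 0.0822]
orientation: [0.982, 2.982, 0.003]
contact_force: [0.4, 0.4, 0.3]
grip_width: 0.051
gripper_force: 0.0
```

Request:
send_rows(
  steps=[
    {"dx":0,"dy":0,"dz":0,"yaw":0,"gripper":0},
    {"dx":0,"dy":0,"dz":0,"yaw":0,"gripper":0},
    {"dx":0,"dy":0,"dz":0,"yaw":0,"gripper":0},
  ],
)

```text
clock: 12.95
tcp_pos: [0.6599, 0.1883, 0.082]
orientation: [0.982, 2.982, 0.003]
contact_force: [-1.5, 0.6, 5.3]
grip_width: 0.0232
gripper_force: 30.8
```

Request:
send_rows(
  steps=[
    {"dx":0,"dy":0,"dz":-3,"yaw":0,"gripper":0},
    {"dx":0,"dy":0,"dz":-8,"yaw":0,"gripper":0},
    {"dx":0,"dy":0,"dz":-14,"yaw":0,"gripper":0},
    {"dx":0,"dy":0,"dz":-14,"yaw":0,"gripper":0},
  ],
)

```text
clock: 13.45
tcp_pos: [0.6621, 0.1884, 0.2266]
orientation: [0.98, 2.976, 0.01]
contact_force: [-0.2, 0.2, -0.7]
grip_width: 0.0235
gripper_force: 30.0
```

```bash
python3 -c "
from h import *
go(.4645,.0344,.22,-4.9)
"
```

```text
d cm [  6.74 -24.13   0.4 ] yaw 58.4 or -121.6 j7 0.76
```

Request:
send_rows(
  steps=[
    {"dx":1.5,"dy":-5,"dz":0,"yaw":10,"gripper":0},
    {"dx":3,"dy":-10,"dz":0,"yaw":20,"gripper":0},
    {"dx":4.5,"dy":-15,"dz":0,"yaw":30,"gripper":0},
    {"dx":6,"dy":-20,"dz":0,"yaw":40,"gripper":0},
    {"dx":6.7,"dy":-24.1,"dz":0,"yaw":50,"gripper":0},
  ],
)

```text
clock: 14.08
tcp_pos: [0.4593, 0.0329, 0.2194]
orientation: [-2.157, -2.282, 0.002]
contact_force: [1.1, -0.7, -0.8]
grip_width: 0.0234
gripper_force: 30.1
```

Request:
send_rows(
  steps=[
    {"dx":0,"dy":0,"dz":0,"yaw":8.4,"gripper":0},
    {"dx":0,"dy":0,"dz":0,"yaw":8.4,"gripper":0},
    {"dx":0,"dy":0,"dz":0,"yaw":8.4,"gripper":0},
  ],
)

```text
clock: 14.45
tcp_pos: [0.462, 0.0344, 0.2201]
orientation: [2.309, 2.13, -0.0]
contact_force: [-0.2, -0.8, -1.4]
grip_width: 0.0236
gripper_force: 30.1
```

```bash
python3 -c "
from h import *
go(.4645,.0344,.099,-4.9)
"
```

```text
d cm [ 0.02  0.24 12.11] yaw 0.3 or -179.7 j7 -0.1
```

Request:
send_rows(
  steps=[
    {"dx":0,"dy":0.2,"dz":4,"yaw":0,"gripper":0},
    {"dx":0,"dy":0.2,"dz":7.5,"yaw":0,"gripper":0},
    {"dx":0,"dy":0.2,"dz":10,"yaw":0,"gripper":0},
    {"dx":0,"dy":0.2,"dz":11.2,"yaw":0,"gripper":0},
    {"dx":0,"dy":0.2,"dz":11.8,"yaw":0,"gripper":0},
  ],
)

```text
clock: 15.08
tcp_pos: [0.4641, 0.0339, 0.1019]
orientation: [-2.312, -2.127, 0.001]
contact_force: [0.4, -0.4, -0.4]
grip_width: 0.0233
gripper_force: 30.1
```

Request:
send_rows(
  steps=[
    {"dx":0,"dy":0,"dz":0,"yaw":0,"gripper":0},
    {"dx":0,"dy":0,"dz":0.2,"yaw":0,"gripper":0},
  ],
)

```text
clock: 15.32
tcp_pos: [0.4645, 0.034, 0.101]
orientation: [2.313, 2.126, 0.003]
contact_force: [-0.4, 0.1, -1.3]
grip_width: 0.0235
gripper_force: 30.1
```

Clear of the floor by a few mm and inside the walls; ease down, release, lift.

Request:
send_rows(
  steps=[
    {"dx":0,"dy":0,"dz":0.3,"yaw":0,"gripper":0},
    {"dx":0,"dy":0,"dz":0.3,"yaw":0,"gripper":0},
    {"dx":0,"dy":0,"dz":0.3,"yaw":0,"gripper":0.55},
    {"dx":0,"dy":0,"dz":0.2,"yaw":0,"gripper":0.55},
    {"dx":0,"dy":0,"dz":-3,"yaw":0,"gripper":0.55},
  ],
)

```text
clock: 15.95
tcp_pos: [0.4626, 0.0336, 0.1295]
orientation: [-2.312, -2.125, 0.006]
contact_force: [-0.2, 0.1, 0.3]
grip_width: 0.0471
gripper_force: 0.0
```

Request:
send_rows(
  steps=[
    {"dx":0,"dy":0,"dz":-4,"yaw":0,"gripper":0.6},
    {"dx":0,"dy":0,"dz":-9,"yaw":0,"gripper":0.6},
  ],
)

```text
clock: 16.2
tcp_pos: [0.4633, 0.0336, 0.2212]
orientation: [-2.313, -2.125, 0.003]
contact_force: [1.1, 0.2, -0.2]
grip_width: 0.0509
gripper_force: 0.0
```

```bash
python3 -c "
from h import *
f=imaging.grab_frame('top');tops(f,.066,.1)
go(.5705,.372,.2,-54.3)
"
```

```text
px [322. 161.] n 71 ztop 0.088 top (array([ 659. , -137.1]), array([25.9, 22.7]), 55.0) mid 160 (array([ 659.7, -138.2]), array([51.3, 54.3]), 46.8) all>.04 (array([ 658.3, -136.9]), array([48.4, 49.9]), 87.1)
px [181. 179.] n 82 ztop 0.087 top (array([605.7, 275.5]), array([26.3, 25.2]), 41.3) mid 162 (array([603.6, 275.3]), array([51.1, 52.9]), 9.4) all>.04 (array([602.4, 274.6]), array([50.5, 50.9]), 21.1)
px [147. 191.] n 58 ztop 0.082 top (array([570.3, 371.9]), array([17.9, 23.1]), 41.5) mid 143 (array([570.3, 371.9]), array([33.8, 50. ]), 35.4) all>.04 (array([570.5, 372. ]), array([33.8, 49.9]), 36.2)
px [140. 226.] n 89 ztop 0.088 top (array([466.2, 388.2]), array([26. , 26.2]), 65.5) mid 170 (array([464.9, 388.2]), array([51.9, 53.6]), 55.2) all>.04 (array([466.7, 388.6]), array([49.2, 49.8]), 55.2)
d cm [34.65  7.38  2.84] yaw 49.3 or -130.7 j7 -0.1
```

Request:
send_rows(
  steps=[
    {"dx":6,"dy":1.3,"dz":0,"yaw":10,"gripper":0.6},
    {"dx":12,"dy":2.6,"dz":0,"yaw":20,"gripper":0.6},
    {"dx":18,"dy":3.9,"dz":0,"yaw":30,"gripper":0.6},
    {"dx":24,"dy":5.2,"dz":1,"yaw":40,"gripper":0.6},
    {"dx":29.5,"dy":6.3,"dz":2,"yaw":49.3,"gripper":0.6},
  ],
)

```text
clock: 16.88
tcp_pos: [0.5519, 0.3251, 0.2001]
orientation: [-2.991, -0.961, -0.001]
contact_force: [0.7, -0.9, 0.3]
grip_width: 0.0516
gripper_force: 0.0
```

Request:
send_rows(
  steps=[
    {"dx":0,"dy":0,"dz":0,"yaw":0,"gripper":0.6},
    {"dx":0,"dy":0,"dz":0,"yaw":0,"gripper":0.6},
  ],
)

```text
clock: 17.12
tcp_pos: [0.5514, 0.3216, 0.2]
orientation: [2.988, 0.968, -0.001]
contact_force: [-0.1, -1.3, 1.5]
grip_width: 0.0513
gripper_force: 0.0
```

```bash
python3 -c "
from h import *
go(.5705,.372,.08,-54.3)
W=cloud(imaging.grab_frame('side'));z=W[...,2];m=(z>.068)&(z<.085)&(abs(W[...,0]-.57)<.04)&(abs(W[...,1]-.37)<.04);print(m.sum(),W[m].mean(0))
"
```

```text
d cm [ 4.51 -2.98 12.  ] yaw 0.2 or -179.8 j7 -1.15
30 [0.57245091 0.36680111 0.07660162]
```

Request:
send_rows(
  steps=[
    {"dx":4.5,"dy":-2.9,"dz":0,"yaw":0,"gripper":0.6},
    {"dx":4.5,"dy":-2.9,"dz":5,"yaw":0,"gripper":0.6},
    {"dx":4.5,"dy":-2.9,"dz":10,"yaw":0,"gripper":0.6},
    {"dx":4.5,"dy":-2.9,"dz":11.8,"yaw":0,"gripper":0.6},
    {"dx":4.5,"dy":-2.9,"dz":11.8,"yaw":0,"gripper":0.6},
  ],
)

```text
clock: 17.8
tcp_pos: [0.5712, 0.371, 0.0826]
orientation: [2.989, 0.965, -0.001]
contact_force: [0.5, -0.4, 0.5]
grip_width: 0.0511
gripper_force: 0.0
```

```bash
python3 -c "
from h import *
go(.5705,.372,.082,-54.3)
"
```

```text
d cm [-0.   -0.12  0.06] yaw 0.1 or -179.9 j7 -1.13
```

Request:
send_rows(
  steps=[
    {"dx":0,"dy":0,"dz":0,"yaw":0,"gripper":0},
    {"dx":0,"dy":0,"dz":0,"yaw":0,"gripper":0},
    {"dx":0,"dy":0,"dz":0,"yaw":0,"gripper":0},
    {"dx":0,"dy":0,"dz":0,"yaw":0,"gripper":0},
  ],
)

```text
clock: 18.3
tcp_pos: [0.5726, 0.3726, 0.0847]
orientation: [-2.988, -0.966, -0.006]
contact_force: [-0.1, -1.2, 7.3]
grip_width: 0.0231
gripper_force: 32.3
```

Request:
send_rows(
  steps=[
    {"dx":0,"dy":0,"dz":-3,"yaw":0,"gripper":0},
    {"dx":0,"dy":0,"dz":-8,"yaw":0,"gripper":0},
    {"dx":0,"dy":0,"dz":-14,"yaw":0,"gripper":0},
    {"dx":0,"dy":0,"dz":-14,"yaw":0,"gripper":0},
  ],
)

```text
clock: 18.8
tcp_pos: [0.5741, 0.3731, 0.2286]
orientation: [-2.986, -0.966, -0.015]
contact_force: [0.7, -1.1, -1.3]
grip_width: 0.0233
gripper_force: 31.4
```

```bash
python3 -c "
from h import *
go(.4614,-.0025,.22,-4.9)
f=imaging.grab_frame('top');tops(f,.066,.1)
"
```

```text
d cm [-31.13  23.86   0.54] yaw -49.3 or 130.7 j7 -1.21
px [322. 161.] n 77 ztop 0.088 top (array([ 659.2, -137.7]), array([24. , 24.8]), 86.5) mid 151 (array([ 659. , -138.7]), array([53.5, 49.1]), 45.2) all>.04 (array([ 658.5, -138.7]), array([49.3, 45.7]), 57.0)
px [181. 179.] n 83 ztop 0.088 top (array([605.3, 275.2]), array([26.5, 25.2]), 45.1) mid 163 (array([603.7, 275.1]), array([51.2, 51.4]), 4.4) all>.04 (array([602. , 274.1]), array([46.7, 51.6]), 38.7)
px [250. 227.] n 97 ztop 0.096 top (array([465.9,  69.9]), array([24.2, 17. ]), 0.0) mid 146 (array([466.7,  74.4]), array([61.1, 69.3]), 89.6) all>.04 (array([467.2,  70.3]), array([68.5, 68.9]), 0.5)
px [140. 226.] n 91 ztop 0.087 top (array([466. , 388.2]), array([25.5, 27.4]), 54.2) mid 168 (array([466.4, 388.6]), array([52.6, 51.8]), 77.1) all>.04 (array([467.4, 380.6]), array([59.4, 61.7]), 64.1)
px [264. 228.] n 90 ztop 0.096 top (array([461.7,  33.1]), array([17.2, 24.3]), 89.9) mid 93 (array([462. ,  37.7]), array([46.5, 66.8]), 89.3) all>.04 (array([462.1,  40.8]), array([52.7, 66.8]), 89.3)
```

Request:
send_rows(
  steps=[
    {"dx":-5,"dy":3.8,"dz":0,"yaw":-10,"gripper":0},
    {"dx":-10,"dy":7.6,"dz":0,"yaw":-20,"gripper":0},
    {"dx":-15,"dy":11.4,"dz":0,"yaw":-30,"gripper":0},
    {"dx":-19.5,"dy":15,"dz":0,"yaw":-40,"gripper":0},
    {"dx":-24,"dy":18.4,"dz":0,"yaw":-49.3,"gripper":0},
  ],
)

```text
clock: 19.48
tcp_pos: [0.4827, 0.0807, 0.2215]
orientation: [-2.307, -2.132, 0.002]
contact_force: [1.1, -1.5, -0.5]
grip_width: 0.0233
gripper_force: 31.3
```

Request:
send_rows(
  steps=[
    {"dx":0,"dy":0,"dz":0,"yaw":0,"gripper":0},
    {"dx":0,"dy":0,"dz":0,"yaw":0,"gripper":0},
  ],
)

```text
clock: 19.73
tcp_pos: [0.4839, 0.0832, 0.2219]
orientation: [-2.314, -2.124, 0.0]
contact_force: [-0.4, 0.7, -0.7]
grip_width: 0.0234
gripper_force: 31.3
```

```bash
python3 -c "
from h import *
go(.4614,-.0025,.102,-4.9)
"
```

```text
d cm [-8.73 -1.51 11.99] yaw 0.0 or -180.0 j7 -0.16
```

Request:
send_rows(
  steps=[
    {"dx":-5,"dy":-0.9,"dz":0,"yaw":0,"gripper":0},
    {"dx":-8.7,"dy":-1.5,"dz":0,"yaw":0,"gripper":0},
    {"dx":-8.7,"dy":-1.5,"dz":0,"yaw":0,"gripper":0},
    {"dx":-8.7,"dy":-1.5,"dz":4,"yaw":0,"gripper":0},
    {"dx":-8.7,"dy":-1.5,"dz":5,"yaw":0,"gripper":0},
  ],
)

```text
clock: 20.35
tcp_pos: [0.4612, -0.0011, 0.1704]
orientation: [-2.31, -2.127, 0.006]
contact_force: [-0.7, 0.0, -0.4]
grip_width: 0.0233
gripper_force: 31.3
```

```bash
python3 -c "
from h import *
go(.4614,-.0025,.101,-4.9)
"
```

```text
d cm [-0.12  0.06  6.94] yaw 0.2 or -179.8 j7 0.07
```

Request:
send_rows(
  steps=[
    {"dx":-0.1,"dy":0,"dz":3,"yaw":0,"gripper":0},
    {"dx":-0.1,"dy":0,"dz":5,"yaw":0,"gripper":0},
    {"dx":-0.1,"dy":0,"dz":6.4,"yaw":0,"gripper":0},
    {"dx":-0.1,"dy":0,"dz":6.9,"yaw":0,"gripper":0},
    {"dx":-0.1,"dy":0,"dz":6.9,"yaw":0,"gripper":0},
  ],
)

```text
clock: 20.98
tcp_pos: [0.4622, -0.0036, 0.1035]
orientation: [2.313, 2.126, 0.0]
contact_force: [-0.4, 0.4, -1.0]
grip_width: 0.0229
gripper_force: 31.3
```

Request:
send_rows(
  steps=[
    {"dx":0,"dy":0,"dz":0.2,"yaw":0,"gripper":0},
    {"dx":0,"dy":0,"dz":0.2,"yaw":0,"gripper":0.55},
    {"dx":0,"dy":0,"dz":0.2,"yaw":0,"gripper":0.55},
    {"dx":0,"dy":0,"dz":-3,"yaw":0,"gripper":0.55},
    {"dx":0,"dy":0,"dz":-8,"yaw":0,"gripper":0.55},
  ],
)

```text
clock: 21.6
tcp_pos: [0.461, -0.004, 0.1835]
orientation: [-2.313, -2.125, 0.005]
contact_force: [0.7, 0.4, 1.0]
grip_width: 0.0473
gripper_force: 0.0
```

```bash
python3 -c "
from h import *
go(.5375,-.1064,.15,85)
f=imaging.grab_frame('side');tops(f,.066,.1)
cv2.imwrite('pics/p3.png',cv2.resize(f['color'][120:280,160:360,::-1],None,fx=3,fy=3))
"
```

```text
d cm [-9.55  8.5   3.34] yaw -89.9 or 90.1 j7 0.06
px [264. 170.] n 40 ztop 0.085 top (array([607.2, 271.5]), array([22.6, 22.1]), 19.0) mid 81 (array([607. , 269.3]), array([43.3, 50.4]), 87.8) all>.04 (array([607. , 267.2]), array([43.1, 40.4]), 19.5)
px [302. 195.] n 156 ztop 0.089 top (array([726.6,  92.2]), array([81.5, 44.4]), 89.8) mid 75 (array([728.3,  71.5]), array([18.4, 59.8]), 47.8) all>.04 (array([731.2,  80.1]), array([47.4, 66.9]), 41.2)
px [224. 206.] n 182 ztop 0.094 top (array([464.8,  29.4]), array([93.4, 24.2]), 85.8) mid 39 (array([466.5,  33.9]), array([52. , 71.1]), 75.3) all>.04 (array([463.5,  26.2]), array([68.8, 69.4]), 42.1)
px [290. 238.] n 72 ztop 0.086 top (array([ 663. , -143.5]), array([21.7, 23.6]), 84.3) mid 144 (array([ 663.1, -147.6]), array([38. , 51.5]), 83.3) all>.04 (array([ 661.6, -145.8]), array([39.4, 48.1]), 80.3)
```

View pics/p3.png

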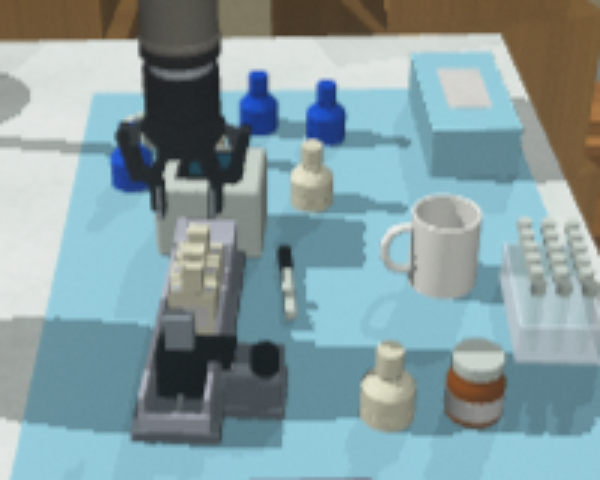

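All three cartridges stand upright in a row (195,265), with the follower held behind them. Now I'll press the catch.

Request:
send_rows(
  steps=[
    {"dx":-5,"dy":4.4,"dz":0,"yaw":0,"gripper":0},
    {"dx":-9.5,"dy":8.5,"dz":0,"yaw":0,"gripper":0},
    {"dx":-9.5,"dy":8.5,"dz":3.3,"yaw":0,"gripper":0},
    {"dx":-9.5,"dy":8.5,"dz":5.3,"yaw":0,"gripper":0},
    {"dx":-9.5,"dy":8.5,"dz":7.3,"yaw":0,"gripper":0},
  ],
)

```text
clock: 22.28
tcp_pos: [0.5387, -0.1058, 0.1095]
orientation: [2.314, 2.125, 0.0]
contact_force: [0.3, -0.5, 0.0]
grip_width: 0.0002
gripper_force: 0.0
```

```bash
python3 -c "
from h import *
go(.5375,-.1064,.0745,-5)
"
```

```text
d cm [-0.07 -0.11  3.5 ] yaw 0.1 or -179.9 j7 0.43
```

Request:
send_rows(
  steps=[
    {"dx":0,"dy":-0.1,"dz":1.5,"yaw":0,"gripper":0},
    {"dx":0,"dy":-0.1,"dz":2.3,"yaw":0,"gripper":0},
    {"dx":0,"dy":-0.1,"dz":2.9,"yaw":0,"gripper":0},
    {"dx":0,"dy":-0.1,"dz":3.3,"yaw":0,"gripper":0},
    {"dx":0,"dy":-0.1,"dz":3.3,"yaw":0,"gripper":0},
  ],
)

```text
clock: 22.9
tcp_pos: [0.5379, -0.1056, 0.0774]
orientation: [2.313, 2.125, 0.001]
contact_force: [-0.9, -0.1, 3.0]
grip_width: -0.0001
gripper_force: 1.3
```

```bash
python3 -c "
from h import *
go(.5375,-.1064,.0745,-5)
W=cloud(imaging.grab_frame('side'));z=W[...,2];m=(z>.109)&(z<.119)&(abs(W[...,0]-.46)<.05)&(W[...,1]>-.16)&(W[...,1]<.05);print(m.sum(),W[m].mean(0))
"
```

```text
d cm [-0.08 -0.03  0.29] yaw 0.2 or -179.8 j7 0.47
58 [ 0.47443654 -0.09432136  0.11331095]
```

Request:
send_rows(
  steps=[
    {"dx":0,"dy":0,"dz":0.2,"yaw":0,"gripper":0},
    {"dx":0,"dy":0,"dz":0.3,"yaw":0,"gripper":0},
    {"dx":0,"dy":0,"dz":0.3,"yaw":0,"gripper":0},
  ],
)

```text
clock: 23.32
tcp_pos: [0.5379, -0.1056, 0.0744]
orientation: [2.313, 2.125, 0.001]
contact_force: [0.4, 0.8, 2.7]
grip_width: 0.0003
gripper_force: 1.4
```

```bash
python3 -c "
from h import *
W=cloud(imaging.grab_frame('side'));z=W[...,2];m=(z>.109)&(z<.119)&(abs(W[...,0]-.46)<.03)&(W[...,1]>-.16)&(W[...,1]<.05);print(m.sum(),W[m].mean(0))
"
```

```text
39 [ 0.4611738  -0.02800579  0.11275282]
```

Request:
send_rows(
  steps=[
    {"dx":0,"dy":0,"dz":0,"yaw":0,"gripper":0},
    {"dx":0,"dy":0,"dz":0,"yaw":0,"gripper":0},
    {"dx":0,"dy":0,"dz":-3,"yaw":0,"gripper":0},
    {"dx":0,"dy":0,"dz":-8,"yaw":0,"gripper":0},
    {"dx":0,"dy":0,"dz":-12,"yaw":0,"gripper":0.65},
  ],
)

```text
clock: 24.0
tcp_pos: [0.5372, -0.1057, 0.1955]
orientation: [-2.313, -2.125, 0.001]
contact_force: [0.1, -0.2, -0.1]
grip_width: 0.0173
gripper_force: 0.0
```

```bash
python3 -c "
from h import *
f=imaging.grab_frame('side');W=cloud(f);z=W[...,2];m=(z>.109)&(z<.119)&(abs(W[...,0]-.46)<.03)&(W[...,1]>-.16)&(W[...,1]<.05);print(m.sum(),W[m].mean(0))
cv2.imwrite('pics/p4.png',cv2.resize(f['color'][120:280,160:360,::-1],None,fx=3,fy=3))
tops(imaging.grab_frame('top'),.066,.1)
go(.6595,-.1378,.2,85)
"
```

```text
33 [ 0.46113146 -0.02768713  0.11324594]
px [181. 179.] n 83 ztop 0.088 top (array([604.4, 275.5]), array([25. , 26.2]), 59.6) mid 161 (array([603.6, 275.4]), array([49.3, 51.8]), 13.4) all>.04 (array([602.4, 274.2]), array([45. , 49.9]), 37.1)
px [261. 227.] n 284 ztop 0.095 top (array([463.6,  44.5]), array([80.2, 24.6]), 87.7) mid 115 (array([464.6,  48.4]), array([58.9, 68.9]), 86.0) all>.04 (array([464.1,  44.4]), array([68.1, 68.1]), 89.8)
px [140. 226.] n 90 ztop 0.088 top (array([466.5, 389.4]), array([27.4, 25.7]), 15.9) mid 168 (array([465.3, 388.9]), array([52.6, 52.6]), 36.6) all>.04 (array([467.1, 388.4]), array([50. , 47.7]), 33.9)
px [245. 234.] n 12 ztop 0.071 top (array([447.5,  87. ]), array([11.6,  9.2]), 90.0) mid 179 (array([457.7,  86.8]), array([70.2, 48.4]), 85.1) all>.04 (array([457.7,  86.5]), array([70.6, 48.4]), 85.1)
d cm [-2.12 12.22 -0.14] yaw -89.9 or 90.1 j7 0.34
```

View pics/p4.png

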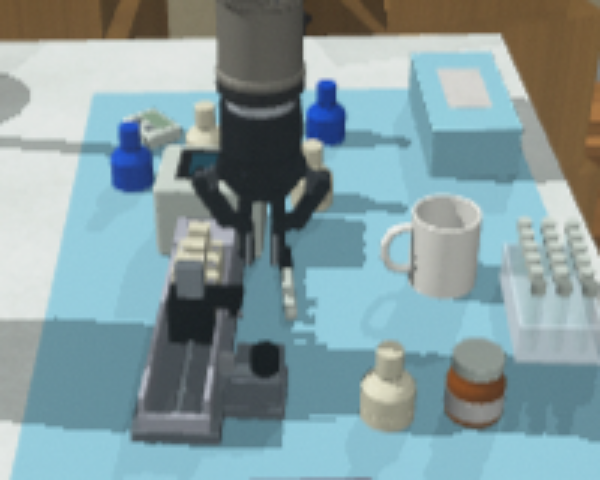

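The picture shows the follower closed up behind the three cartridges, around (195,265). The row of tabs measures 80 mm against an ideal 82 mm. Bottles next.

Request:
send_rows(
  steps=[
    {"dx":-1,"dy":6,"dz":0,"yaw":-10,"gripper":0.65},
    {"dx":-2.1,"dy":12.2,"dz":0,"yaw":-20,"gripper":0.65},
    {"dx":-2.1,"dy":12.2,"dz":0,"yaw":-30,"gripper":0.65},
    {"dx":-2.1,"dy":12.2,"dz":0,"yaw":-40,"gripper":0.65},
    {"dx":-2.1,"dy":12.2,"dz":0,"yaw":-50,"gripper":0.65},
  ],
)

```text
clock: 24.72
tcp_pos: [0.6565, -0.1367, 0.1924]
orientation: [-1.189, -2.905, 0.001]
contact_force: [0.2, -0.1, -0.3]
grip_width: 0.0554
gripper_force: 0.0
```

Request:
send_rows(
  steps=[
    {"dx":0,"dy":0,"dz":0,"yaw":-10,"gripper":0.65},
    {"dx":0,"dy":0,"dz":0,"yaw":-10,"gripper":0.65},
    {"dx":0,"dy":0,"dz":0,"yaw":-10,"gripper":0.65},
  ],
)

```text
clock: 25.1
tcp_pos: [0.657, -0.1367, 0.1935]
orientation: [-0.945, -2.995, 0.0]
contact_force: [-0.2, -0.4, 0.0]
grip_width: 0.0554
gripper_force: 0.0
```

```bash
python3 -c "
from h import *
W=cloud(imaging.grab_frame('side'));z=W[...,2];m=(z>.066)&(z<.09)&(abs(W[...,0]-.66)<.03)&(abs(W[...,1]+.14)<.04);print(m.sum(),W[m].mean(0),rect(W[m]))
go(.6595,-.138,.083,55)
"
```

```text
93 [ 0.66144415 -0.1453238   0.08088177] (array([ 662.1, -142.3]), array([29.8, 26.3]), 58.2)
d cm [-0.28  0.03 11.07] yaw 0.0 or -180.0 j7 1.29
```

Request:
send_rows(
  steps=[
    {"dx":-0.3,"dy":0,"dz":5,"yaw":0,"gripper":0.65},
    {"dx":-0.3,"dy":0,"dz":9,"yaw":0,"gripper":0.65},
    {"dx":-0.3,"dy":0,"dz":11,"yaw":0,"gripper":0.65},
    {"dx":-0.3,"dy":0,"dz":11,"yaw":0,"gripper":0.65},
    {"dx":-0.3,"dy":0,"dz":11,"yaw":0,"gripper":0},
  ],
)

```text
clock: 25.78
tcp_pos: [0.661, -0.1389, 0.0859]
orientation: [0.941, 2.995, 0.0]
contact_force: [1.0, 0.2, -0.2]
grip_width: 0.0386
gripper_force: 0.0
```

Request:
send_rows(
  steps=[
    {"dx":0,"dy":0,"dz":0,"yaw":0,"gripper":0},
    {"dx":0,"dy":0,"dz":0,"yaw":0,"gripper":0},
    {"dx":0,"dy":0,"dz":0,"yaw":0,"gripper":0},
  ],
)

```text
clock: 26.15
tcp_pos: [0.6613, -0.1387, 0.0862]
orientation: [0.939, 2.994, 0.001]
contact_force: [-0.4, 1.2, 5.9]
grip_width: 0.0265
gripper_force: 30.1
```

Request:
send_rows(
  steps=[
    {"dx":0,"dy":0,"dz":-3,"yaw":0,"gripper":0},
    {"dx":0,"dy":0,"dz":-7,"yaw":0,"gripper":0},
    {"dx":0,"dy":0,"dz":-10,"yaw":0,"gripper":0},
    {"dx":0,"dy":0,"dz":-10,"yaw":0,"gripper":0},
  ],
)

```text
clock: 26.65
tcp_pos: [0.6613, -0.139, 0.1872]
orientation: [0.939, 2.992, 0.002]
contact_force: [0.3, 0.2, -1.6]
grip_width: 0.0267
gripper_force: 30.1
```

```bash
python3 -c "
from h import *
go(.596,-.323,.185,55)
"
```

```text
d cm [ -5.16 -18.83   0.2 ] yaw 0.1 or -179.9 j7 1.3
```

```bash
python3 -c "
from h import *
go(.592,-.350,.185,55)
"
```

```text
d cm [ -6.37 -21.27   0.2 ] yaw 0.1 or -179.9 j7 1.3
```

Request:
send_rows(
  steps=[
    {"dx":-1.7,"dy":-5.5,"dz":0,"yaw":0,"gripper":0},
    {"dx":-3.4,"dy":-11,"dz":0,"yaw":0,"gripper":0},
    {"dx":-5,"dy":-16.5,"dz":0,"yaw":0,"gripper":0},
    {"dx":-6.4,"dy":-21.3,"dz":0,"yaw":0,"gripper":0},
    {"dx":-6.4,"dy":-21.3,"dz":0,"yaw":0,"gripper":0},
  ],
)

```text
clock: 27.28
tcp_pos: [0.5863, -0.3559, 0.1832]
orientation: [-0.953, -2.991, 0.005]
contact_force: [-0.2, 1.3, -1.9]
grip_width: 0.0269
gripper_force: 30.1
```

Request:
send_rows(
  steps=[
    {"dx":0,"dy":0,"dz":4,"yaw":0,"gripper":0},
    {"dx":0,"dy":0,"dz":7,"yaw":0,"gripper":0},
    {"dx":0,"dy":0,"dz":8.5,"yaw":0,"gripper":0},
    {"dx":0,"dy":0,"dz":8.5,"yaw":0,"gripper":0},
  ],
)

```text
clock: 27.78
tcp_pos: [0.5901, -0.3489, 0.0978]
orientation: [-0.939, -2.995, -0.001]
contact_force: [0.0, -0.3, -0.9]
grip_width: 0.0268
gripper_force: 30.2
```

```bash
python3 -c "
from h import *
go(.592,-.350,.093,55)
"
```

```text
d cm [-0.22  0.02  0.48] yaw 0.2 or -179.8 j7 1.67
```

Request:
send_rows(
  steps=[
    {"dx":0,"dy":0,"dz":0.3,"yaw":0,"gripper":0},
    {"dx":0,"dy":0,"dz":0.5,"yaw":0,"gripper":0},
    {"dx":0,"dy":0,"dz":0.5,"yaw":0,"gripper":0},
  ],
)

```text
clock: 28.15
tcp_pos: [0.5909, -0.35, 0.0948]
orientation: [0.94, 2.997, 0.0]
contact_force: [0.5, 0.7, -1.2]
grip_width: 0.0264
gripper_force: 30.2
```

Request:
send_rows(
  steps=[
    {"dx":0,"dy":0,"dz":0,"yaw":0,"gripper":0.6},
    {"dx":0,"dy":0,"dz":0,"yaw":0,"gripper":0.6},
    {"dx":0,"dy":0,"dz":-3,"yaw":0,"gripper":0.6},
    {"dx":0,"dy":0,"dz":-8,"yaw":0,"gripper":0.6},
    {"dx":0,"dy":0,"dz":-12,"yaw":0,"gripper":0.65},
  ],
)

```text
clock: 28.78
tcp_pos: [0.5909, -0.3502, 0.2164]
orientation: [0.94, 2.996, -0.001]
contact_force: [0.9, 0.2, -0.3]
grip_width: 0.0554
gripper_force: 0.0
```

```bash
python3 -c "
from h import *
f=imaging.grab_frame('side');tops(f,.072,.1)
tops(imaging.grab_frame('top'),.066,.1)
go(.6043,.2752,.22,55)
"
```

```text
px [228. 156.] n 29 ztop 0.085 top (array([466.8, 378.6]), array([19.8, 24.1]), 18.0) mid 78 (array([465.9, 380.5]), array([41.8, 50.9]), 74.3) all>.04 (array([466. , 382.8]), array([42.3, 50. ]), 65.3)
px [302. 195.] n 130 ztop 0.089 top (array([728.8,  93.8]), array([81.5, 40.5]), 89.2) mid 72 (array([728.1,  70.5]), array([17.8, 58.7]), 48.3) all>.04 (array([721. ,  77.7]), array([43.9, 69.5]), 26.6)
px [225. 200.] n 95 ztop 0.095 top (array([464.7,  44.4]), array([81.5, 25.3]), 85.1) mid 33 (array([466.8,  46.2]), array([37.6, 69.8]), 85.6) all>.04 (array([465.7,  48.4]), array([66.7, 69.4]), 55.6)
px [271. 290.] n 128 ztop 0.091 top (array([ 592.4, -352.2]), array([27.4, 25.3]), 86.4) mid 241 (array([ 591.2, -358. ]), array([45.5, 54.4]), 81.4) all>.04 (array([ 592.8, -354.9]), array([71.1, 70.3]), 38.9)
px [181. 179.] n 84 ztop 0.088 top (array([605.4, 275. ]), array([25.6, 24.9]), 45.9) mid 155 (array([603.3, 275.4]), array([50.3, 51.5]), 3.9) all>.04 (array([603.5, 275. ]), array([47.2, 48.6]), 19.4)
px [395. 185.] n 95 ztop 0.092 top (array([ 589.7, -350.8]), array([24.9, 27.9]), 5.1) mid 168 (array([ 589.4, -346.7]), array([53., 49.]), 39.3) all>.04 (array([ 589.9, -348.9]), array([71.4, 69.6]), 48.8)
px [249. 226.] n 83 ztop 0.096 top (array([466.5,  76.6]), array([17.4, 23.3]), 82.0) mid 181 (array([467.6,  79.1]), array([63.3, 68.1]), 87.3) all>.04 (array([467.1,  76.1]), array([69.1, 68.2]), 89.5)
px [140. 226.] n 92 ztop 0.088 top (array([465.6, 388.2]), array([25.6, 26.9]), 38.3) mid 170 (array([465.8, 388.2]), array([54.2, 52.5]), 25.4) all>.04 (array([463.4, 386.9]), array([47.5, 51.5]), 63.6)
px [264. 228.] n 187 ztop 0.096 top (array([462.4,  28.8]), array([48.4, 24.7]), 88.5) mid 119 (array([463.4,  32.1]), array([63.7, 70.1]), 89.2) all>.04 (array([461.8,  29.4]), array([70.1, 69. ]), 45.8)
d cm [34.91 52.1  -0.24] yaw 0.1 or -179.9 j7 1.63
```

Request:
send_rows(
  steps=[
    {"dx":3.3,"dy":5,"dz":0,"yaw":0,"gripper":0.65},
    {"dx":6.6,"dy":10,"dz":0,"yaw":0,"gripper":0.65},
    {"dx":10,"dy":15,"dz":0,"yaw":0,"gripper":0.65},
    {"dx":13.5,"dy":20,"dz":0,"yaw":0,"gripper":0.65},
    {"dx":17,"dy":25,"dz":0,"yaw":0,"gripper":0.65},
  ],
)

```text
clock: 29.5
tcp_pos: [0.5936, -0.0456, 0.214]
orientation: [-0.941, -2.997, -0.0]
contact_force: [0.9, -0.7, 0.3]
grip_width: 0.0557
gripper_force: 0.0
```

Request:
send_rows(
  steps=[
    {"dx":3.4,"dy":5,"dz":0,"yaw":0,"gripper":0.65},
    {"dx":6.8,"dy":10,"dz":0,"yaw":0,"gripper":0.65},
    {"dx":10,"dy":15,"dz":0,"yaw":0,"gripper":0.65},
    {"dx":13.5,"dy":20,"dz":0,"yaw":0,"gripper":0.65},
    {"dx":17,"dy":25,"dz":0,"yaw":0,"gripper":0.65},
  ],
)

```text
clock: 30.12
tcp_pos: [0.5969, 0.2566, 0.2139]
orientation: [-0.941, -2.997, 0.0]
contact_force: [0.9, -0.3, 0.7]
grip_width: 0.0554
gripper_force: 0.0
```

Request:
send_rows(
  steps=[
    {"dx":0.9,"dy":2.1,"dz":2,"yaw":0,"gripper":0.65},
    {"dx":0.9,"dy":2.1,"dz":2,"yaw":0,"gripper":0.65},
    {"dx":0.9,"dy":2.1,"dz":2,"yaw":0,"gripper":0.65},
  ],
)

```text
clock: 30.5
tcp_pos: [0.6022, 0.2752, 0.1943]
orientation: [0.943, 2.996, -0.002]
contact_force: [0.1, -0.9, 0.2]
grip_width: 0.0555
gripper_force: 0.0
```

```bash
python3 -c "
from h import *
go(.6045,.2752,.085,55)
W=cloud(imaging.grab_frame('side'));z=W[...,2];m=(z>.066)&(z<.09)&(abs(W[...,0]-.605)<.03)&(abs(W[...,1]-.275)<.04);print(m.sum(),W[m].mean(0),rect(W[m]))
"
```

```text
d cm [-0.18  0.14 10.93] yaw 0.0 or -180.0 j7 0.61
54 [0.60607769 0.26986538 0.07935066] (array([606.4, 273.3]), array([28.9, 27.8]), 57.0)
```

Request:
send_rows(
  steps=[
    {"dx":-0.2,"dy":0.1,"dz":5,"yaw":0,"gripper":0.65},
    {"dx":-0.2,"dy":0.1,"dz":9,"yaw":0,"gripper":0.65},
    {"dx":-0.2,"dy":0.1,"dz":10.9,"yaw":0,"gripper":0.65},
    {"dx":-0.2,"dy":0.1,"dz":10.9,"yaw":0,"gripper":0.65},
    {"dx":-0.2,"dy":0.1,"dz":10.9,"yaw":0,"gripper":0},
  ],
)

```text
clock: 31.18
tcp_pos: [0.6055, 0.2768, 0.0872]
orientation: [0.941, 2.995, 0.003]
contact_force: [0.8, 0.4, 0.5]
grip_width: 0.0384
gripper_force: 0.0
```

Request:
send_rows(
  steps=[
    {"dx":0,"dy":0,"dz":0,"yaw":0,"gripper":0},
    {"dx":0,"dy":0,"dz":0,"yaw":0,"gripper":0},
    {"dx":0,"dy":0,"dz":0,"yaw":0,"gripper":0},
  ],
)

```text
clock: 31.55
tcp_pos: [0.6056, 0.2772, 0.0874]
orientation: [0.94, 2.995, 0.004]
contact_force: [-0.7, -0.1, 6.6]
grip_width: 0.0268
gripper_force: 30.5
```

Request:
send_rows(
  steps=[
    {"dx":0,"dy":0,"dz":-3,"yaw":0,"gripper":0},
    {"dx":0,"dy":0,"dz":-7,"yaw":0,"gripper":0},
    {"dx":0,"dy":0,"dz":-13,"yaw":0,"gripper":0},
    {"dx":0,"dy":0,"dz":-15,"yaw":0,"gripper":0},
    {"dx":0,"dy":0,"dz":-15,"yaw":0,"gripper":0},
  ],
)

```text
clock: 32.17
tcp_pos: [0.6046, 0.2771, 0.2367]
orientation: [0.94, 2.996, 0.004]
contact_force: [0.1, -0.2, -2.6]
grip_width: 0.027
gripper_force: 30.3
```

```bash
python3 -c "
from h import *
go(.534,-.291,.235,55)
"
```

```text
d cm [-26.66 -50.66   0.06] yaw 0.2 or -179.8 j7 0.6
```

Request:
send_rows(
  steps=[
    {"dx":-2.6,"dy":-5,"dz":0,"yaw":0,"gripper":0},
    {"dx":-5.2,"dy":-10,"dz":0,"yaw":0,"gripper":0},
    {"dx":-7.8,"dy":-15,"dz":0,"yaw":0,"gripper":0},
    {"dx":-10.4,"dy":-20,"dz":0,"yaw":0,"gripper":0},
    {"dx":-13.2,"dy":-25,"dz":0,"yaw":0,"gripper":0},
  ],
)

```text
clock: 32.8
tcp_pos: [0.5676, -0.0053, 0.2328]
orientation: [-0.939, -2.994, 0.003]
contact_force: [1.4, 0.3, -2.3]
grip_width: 0.0265
gripper_force: 30.3
```

Request:
send_rows(
  steps=[
    {"dx":-2.6,"dy":-5,"dz":0,"yaw":0,"gripper":0},
    {"dx":-5.2,"dy":-10,"dz":0,"yaw":0,"gripper":0},
    {"dx":-7.8,"dy":-15,"dz":0,"yaw":0,"gripper":0},
    {"dx":-10.4,"dy":-20,"dz":0,"yaw":0,"gripper":0},
    {"dx":-13.2,"dy":-25,"dz":0,"yaw":0,"gripper":0},
  ],
)

```text
clock: 33.42
tcp_pos: [0.5335, -0.2851, 0.2327]
orientation: [-0.938, -2.994, -0.001]
contact_force: [0.6, 0.3, -2.7]
grip_width: 0.0268
gripper_force: 30.3
```

Request:
send_rows(
  steps=[
    {"dx":-0.2,"dy":-0.6,"dz":0,"yaw":0,"gripper":0},
    {"dx":-0.2,"dy":-0.6,"dz":0,"yaw":0,"gripper":0},
    {"dx":-0.2,"dy":-0.6,"dz":4,"yaw":0,"gripper":0},
    {"dx":-0.2,"dy":-0.6,"dz":8,"yaw":0,"gripper":0},
    {"dx":-0.2,"dy":-0.6,"dz":10,"yaw":0,"gripper":0},
  ],
)

```text
clock: 34.05
tcp_pos: [0.5327, -0.2872, 0.1323]
orientation: [-0.934, -2.995, -0.002]
contact_force: [-0.3, -0.2, -1.5]
grip_width: 0.0268
gripper_force: 30.4
```

```bash
python3 -c "
from h import *
go(.534,-.291,.095,55)
"
```

```text
d cm [-0.34 -0.24  3.73] yaw 0.3 or -179.7 j7 1.64
```

Request:
send_rows(
  steps=[
    {"dx":-0.3,"dy":-0.3,"dz":2,"yaw":0,"gripper":0},
    {"dx":-0.3,"dy":-0.3,"dz":3.2,"yaw":0,"gripper":0},
    {"dx":-0.3,"dy":-0.3,"dz":3.8,"yaw":0,"gripper":0},
    {"dx":-0.3,"dy":-0.3,"dz":3.8,"yaw":0,"gripper":0},
    {"dx":-0.3,"dy":-0.3,"dz":3.8,"yaw":0,"gripper":0},
  ],
)

```text
clock: 34.67
tcp_pos: [0.5346, -0.2949, 0.098]
orientation: [0.94, 2.996, -0.0]
contact_force: [-0.8, -0.9, -2.4]
grip_width: 0.0269
gripper_force: 30.4
```

Request:
send_rows(
  steps=[
    {"dx":0,"dy":0,"dz":0.1,"yaw":0,"gripper":0.6},
    {"dx":0,"dy":0,"dz":0,"yaw":0,"gripper":0.6},
    {"dx":0,"dy":0,"dz":-3,"yaw":0,"gripper":0.6},
    {"dx":0,"dy":0,"dz":-8,"yaw":0,"gripper":0.6},
    {"dx":0,"dy":0,"dz":-12,"yaw":0,"gripper":0.65},
  ],
)

```text
clock: 35.3
tcp_pos: [0.5343, -0.295, 0.2195]
orientation: [0.941, 2.996, -0.0]
contact_force: [0.5, 0.2, 0.1]
grip_width: 0.0558
gripper_force: 0.0
```

```bash
python3 -c "
from h import *
tops(imaging.grab_frame('top'),.066,.1)
tops(imaging.grab_frame('side'),.072,.1)
go(.4657,.3882,.21,55)
"
```

```text
px [378. 203.] n 94 ztop 0.093 top (array([ 534.7, -295.9]), array([25.9, 26.7]), 33.8) mid 171 (array([ 532.9, -291.9]), array([53.5, 46.8]), 29.6) all>.04 (array([ 533.7, -294.8]), array([70.5, 69.8]), 44.4)
px [259. 228.] n 319 ztop 0.095 top (array([463.5,  44.5]), array([80.3, 25.2]), 87.1) mid 97 (array([463.3,  48.7]), array([70.4, 61.4]), 11.0) all>.04 (array([464.5,  44.4]), array([68. , 68.4]), 89.6)
px [140. 226.] n 89 ztop 0.088 top (array([465.1, 388.5]), array([25.3, 26.6]), 36.1) mid 168 (array([465.4, 387.4]), array([52. , 53.7]), 58.1) all>.04 (array([466.9, 386.7]), array([49.9, 50.1]), 20.3)
px [227. 156.] n 20 ztop 0.086 top (array([463.5, 382.4]), array([14.7, 20.9]), 12.1) mid 45 (array([453. , 379.7]), array([28.5, 42.2]), 39.7) all>.04 (array([457.6, 383.3]), array([27.3, 45.3]), 11.2)
px [302. 195.] n 131 ztop 0.090 top (array([727.1,  92.7]), array([44.8, 80.2]), 0.5) mid 75 (array([729.1,  70.3]), array([16.2, 59.1]), 49.6) all>.04 (array([732.8,  79.7]), array([43. , 65.7]), 51.6)
px [225. 200.] n 95 ztop 0.095 top (array([464.5,  41. ]), array([79.2, 24.9]), 85.8) mid 24 (array([463.5,  51.3]), array([43. , 64.2]), 89.0) all>.04 (array([463.4,  46.4]), array([67.9, 64.2]), 88.8)
px [248. 276.] n 106 ztop 0.091 top (array([ 535.7, -298.3]), array([24.2, 24.6]), 28.1) mid 218 (array([ 535.9, -304.3]), array([44.5, 52.5]), 81.1) all>.04 (array([ 536.8, -302.2]), array([71.5, 69.5]), 23.8)
px [271. 290.] n 126 ztop 0.092 top (array([ 593.2, -351.5]), array([28. , 26.4]), 34.0) mid 243 (array([ 591.3, -358. ]), array([44.3, 54.6]), 80.9) all>.04 (array([ 591.3, -357.7]), array([43.7, 54.4]), 80.9)
d cm [44.95 52.13  0.97] yaw 0.1 or -179.9 j7 1.59
```

Request:
send_rows(
  steps=[
    {"dx":3.8,"dy":4.4,"dz":0,"yaw":0,"gripper":0.65},
    {"dx":7.6,"dy":8.8,"dz":0,"yaw":0,"gripper":0.65},
    {"dx":11.4,"dy":13.2,"dz":0,"yaw":0,"gripper":0.65},
    {"dx":15.2,"dy":17.6,"dz":0,"yaw":0,"gripper":0.65},
    {"dx":19,"dy":22,"dz":0,"yaw":0,"gripper":0.65},
  ],
)

```text
clock: 36.02
tcp_pos: [0.5033, -0.0037, 0.2172]
orientation: [0.941, 2.997, 0.001]
contact_force: [0.9, -0.4, 0.6]
grip_width: 0.0556
gripper_force: 0.0
```

Request:
send_rows(
  steps=[
    {"dx":3.8,"dy":4.4,"dz":0,"yaw":0,"gripper":0.65},
    {"dx":7.6,"dy":8.8,"dz":0,"yaw":0,"gripper":0.65},
    {"dx":11.4,"dy":13.2,"dz":0,"yaw":0,"gripper":0.65},
    {"dx":15.2,"dy":17.6,"dz":0,"yaw":0,"gripper":0.65},
    {"dx":19,"dy":22,"dz":0,"yaw":0,"gripper":0.65},
  ],
)

```text
clock: 36.65
tcp_pos: [0.4731, 0.2853, 0.2171]
orientation: [-0.941, -2.997, -0.0]
contact_force: [0.9, 0.9, 0.6]
grip_width: 0.0553
gripper_force: 0.0
```

Request:
send_rows(
  steps=[
    {"dx":3.5,"dy":4,"dz":0,"yaw":0,"gripper":0.65},
    {"dx":6.9,"dy":8.1,"dz":1,"yaw":0,"gripper":0.65},
    {"dx":6.9,"dy":8.1,"dz":1,"yaw":0,"gripper":0.65},
    {"dx":6.9,"dy":8.1,"dz":1,"yaw":0,"gripper":0.65},
  ],
)

```text
clock: 37.15
tcp_pos: [0.4632, 0.3887, 0.2067]
orientation: [-0.941, -2.997, 0.002]
contact_force: [0.5, -1.1, 1.0]
grip_width: 0.0552
gripper_force: 0.0
```

```bash
python3 -c "
from h import *
go(.4657,.3882,.085,55)
f=imaging.grab_frame('side');W=cloud(f);z=W[...,2];m=(z>.066)&(z<.09)&(abs(W[...,0]-.4655)<.03)&(abs(W[...,1]-.388)<.04);print(m.sum(),W[m].mean(0),rect(W[m]))
s=status.get_obs();print(s['tcp_pos'])
cv2.imwrite('pics/b3.png',cv2.resize(imaging.grab_frame('top')['color'][80:320,40:340,::-1],None,fx=2.2,fy=2.2))
"
```

```text
d cm [-0.23  0.12 12.17] yaw 0.2 or -179.8 j7 0.29
48 [0.46828114 0.38205509 0.07888239] (array([468.3, 383.7]), array([26.8, 29.6]), 53.9)
[0.46370242 0.38792085 0.20706182]
```

View pics/b3.png

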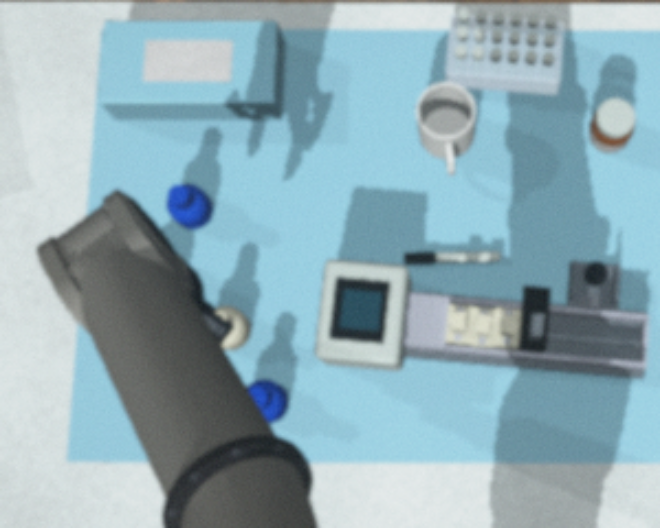

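The picture shows the row of cartridges closed up at (480,325). The last bottle is at (232,328), below the gripper and clear of the blue ones.

Request:
send_rows(
  steps=[
    {"dx":-0.3,"dy":0,"dz":5,"yaw":0,"gripper":0.65},
    {"dx":-0.3,"dy":0,"dz":10,"yaw":0,"gripper":0.65},
    {"dx":-0.3,"dy":0,"dz":12,"yaw":0,"gripper":0.65},
    {"dx":-0.3,"dy":0,"dz":12,"yaw":0,"gripper":0.65},
    {"dx":-0.3,"dy":0,"dz":12,"yaw":0,"gripper":0},
  ],
)

```text
clock: 37.88
tcp_pos: [0.467, 0.3883, 0.0892]
orientation: [0.941, 2.996, 0.004]
contact_force: [0.6, -0.0, 0.1]
grip_width: 0.0384
gripper_force: 0.0
```

Request:
send_rows(
  steps=[
    {"dx":0,"dy":0,"dz":0,"yaw":0,"gripper":0},
    {"dx":0,"dy":0,"dz":0,"yaw":0,"gripper":0},
    {"dx":0,"dy":0,"dz":0,"yaw":0,"gripper":0},
  ],
)

```text
clock: 38.25
tcp_pos: [0.4671, 0.3889, 0.0894]
orientation: [0.94, 2.996, 0.006]
contact_force: [1.0, -0.7, 6.1]
grip_width: 0.0269
gripper_force: 29.9
```

Request:
send_rows(
  steps=[
    {"dx":0,"dy":0,"dz":-3,"yaw":0,"gripper":0},
    {"dx":0,"dy":0,"dz":-7,"yaw":0,"gripper":0},
    {"dx":0,"dy":0,"dz":-13,"yaw":0,"gripper":0},
    {"dx":0,"dy":0,"dz":-16,"yaw":0,"gripper":0},
    {"dx":0,"dy":0,"dz":-16,"yaw":0,"gripper":0},
  ],
)

```text
clock: 38.88
tcp_pos: [0.4667, 0.3886, 0.2503]
orientation: [0.94, 2.995, 0.008]
contact_force: [0.2, 0.3, -2.5]
grip_width: 0.0269
gripper_force: 30.3
```

```bash
python3 -c "
from h import *
go(.51,0,.245,55)
go(.478,-.350,.245,55)
"
```

```text
d cm [-25.76 -29.43   0.37] yaw 0.2 or -179.8 j7 0.28
d cm [-43.13 -59.98   0.21] yaw 0.2 or -179.8 j7 0.28
```

Request:
send_rows(
  steps=[
    {"dx":-3.7,"dy":-4.2,"dz":0,"yaw":0,"gripper":0},
    {"dx":-7.4,"dy":-8.4,"dz":0,"yaw":0,"gripper":0},
    {"dx":-11.1,"dy":-12.6,"dz":0,"yaw":0,"gripper":0},
    {"dx":-14.8,"dy":-16.8,"dz":0,"yaw":0,"gripper":0},
    {"dx":-18.5,"dy":-21,"dz":0,"yaw":0,"gripper":0},
  ],
)

```text
clock: 39.5
tcp_pos: [0.4964, 0.1077, 0.2457]
orientation: [-0.939, -2.996, 0.002]
contact_force: [0.7, 0.0, -2.2]
grip_width: 0.0267
gripper_force: 30.4
```

Request:
send_rows(
  steps=[
    {"dx":-3.7,"dy":-4.2,"dz":0,"yaw":0,"gripper":0},
    {"dx":-7.3,"dy":-8.4,"dz":0,"yaw":0,"gripper":0},
    {"dx":-10.2,"dy":-13.5,"dz":0,"yaw":0,"gripper":0},
    {"dx":-13,"dy":-18.5,"dz":0,"yaw":0,"gripper":0},
    {"dx":-15.8,"dy":-23.5,"dz":0,"yaw":0,"gripper":0},
  ],
)

```text
clock: 40.12
tcp_pos: [0.4916, -0.1747, 0.2458]
orientation: [-0.939, -2.995, 0.0]
contact_force: [1.2, -0.6, -2.5]
grip_width: 0.0266
gripper_force: 30.4
```

Request:
send_rows(
  steps=[
    {"dx":-2.8,"dy":-5,"dz":0,"yaw":0,"gripper":0},
    {"dx":-5.6,"dy":-10,"dz":0,"yaw":0,"gripper":0},
    {"dx":-8.8,"dy":-15.5,"dz":0,"yaw":0,"gripper":0},
    {"dx":-8.8,"dy":-15.5,"dz":0,"yaw":0,"gripper":0},
    {"dx":-8.8,"dy":-15.5,"dz":0,"yaw":0,"gripper":0},
  ],
)

```text
clock: 40.75
tcp_pos: [0.4758, -0.3502, 0.2456]
orientation: [-0.941, -2.994, -0.001]
contact_force: [-0.3, 0.7, -1.4]
grip_width: 0.0264
gripper_force: 30.4
```

```bash
python3 -c "
from h import *
go(.478,-.350,.096,55)
"
```

```text
d cm [-0.21  0.14 14.96] yaw 0.1 or -179.9 j7 1.74
```

Request:
send_rows(
  steps=[
    {"dx":-0.1,"dy":0.1,"dz":5,"yaw":0,"gripper":0},
    {"dx":-0.1,"dy":0.1,"dz":10,"yaw":0,"gripper":0},
    {"dx":-0.1,"dy":0.1,"dz":13,"yaw":0,"gripper":0},
    {"dx":-0.1,"dy":0.1,"dz":14.5,"yaw":0,"gripper":0},
    {"dx":-0.1,"dy":0.1,"dz":14.9,"yaw":0,"gripper":0},
  ],
)

```text
clock: 41.38
tcp_pos: [0.4783, -0.3494, 0.0977]
orientation: [-0.938, -2.997, -0.001]
contact_force: [-0.1, -0.1, -1.3]
grip_width: 0.0267
gripper_force: 30.4
```

Request:
send_rows(
  steps=[
    {"dx":0,"dy":0,"dz":0.1,"yaw":0,"gripper":0},
    {"dx":0,"dy":0,"dz":0.1,"yaw":0,"gripper":0},
  ],
)

```text
clock: 41.62
tcp_pos: [0.4787, -0.351, 0.0984]
orientation: [0.94, 2.996, -0.0]
contact_force: [-0.3, 1.0, -1.3]
grip_width: 0.0269
gripper_force: 30.4
```

Request:
send_rows(
  steps=[
    {"dx":0,"dy":0,"dz":0.1,"yaw":0,"gripper":0.6},
    {"dx":0,"dy":0,"dz":0,"yaw":0,"gripper":0.6},
    {"dx":0,"dy":0,"dz":-3,"yaw":0,"gripper":0.6},
    {"dx":0,"dy":0,"dz":-8,"yaw":0,"gripper":0.6},
    {"dx":0,"dy":0,"dz":-14,"yaw":0,"gripper":0.6},
  ],
)

```text
clock: 42.25
tcp_pos: [0.4775, -0.3503, 0.2384]
orientation: [-0.94, -2.996, -0.0]
contact_force: [1.8, 0.8, 0.2]
grip_width: 0.0513
gripper_force: 0.0
```

Request:
send_rows(
  steps=[
    {"dx":0,"dy":0,"dz":-3,"yaw":0,"gripper":0.6},
    {"dx":3,"dy":5,"dz":-3,"yaw":0,"gripper":0.6},
    {"dx":6,"dy":10,"dz":-3,"yaw":0,"gripper":0.6},
    {"dx":6,"dy":10,"dz":-3,"yaw":0,"gripper":0.6},
  ],
)

```text
clock: 42.75
tcp_pos: [0.4872, -0.2291, 0.2673]
orientation: [-0.928, -3.001, -0.005]
contact_force: [0.5, -0.9, 0.7]
grip_width: 0.0514
gripper_force: 0.0
```

```bash
python3 -c "
from h import *
f=imaging.grab_frame('top');tops(f,.066,.1);f2=imaging.grab_frame('side')
cv2.imwrite('pics/end.png',np.hstack([cv2.resize(f['color'][...,::-1],(400,300)),cv2.resize(f2['color'][120:330,110:390,::-1],(400,300))]))
"
```

```text
px [260. 227.] n 328 ztop 0.095 top (array([463.7,  44.5]), array([79.9, 24.9]), 87.6) mid 100 (array([464.3,  46.7]), array([57.7, 67.7]), 89.8) all>.04 (array([463.9,  44.4]), array([68.1, 68.3]), 89.7)
```

View pics/end.png

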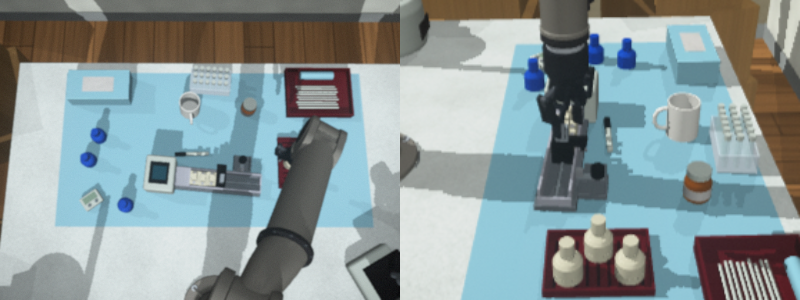

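The picture shows three bottles upright in the tray (right half: (567,262), (598,240), (630,260)) and the row of three cartridges closed up by the follower (left half: (202,178)). The gripper is clear of everything.

```bash
python3 -c "
from bench import workorder
print(workorder.hand_in())"
```

```text
the job is handed in; nothing more can be done
None
```

The job is handed in: the three cartridges present stand closed up against the front stop, and the three cream bottles stand upright in the empty tray. One placement pressed too hard: setting the first cartridge down gave a 57 N wrist reading, under the 120 N limit.

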